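# Close down the audio test bench

## Robot

A 6-joint arm with a two-finger parallel gripper is mounted at the origin on the work surface. World frame = base frame: x ahead of the robot, y to its left, z up, the work surface at z = 0. Lengths are in m, angles in degrees, forces in N, time in s.
With the tool pointing down it reaches from about 0.3 to 0.75 m from the base axis. Payload 8.5 kg.
Tool frame: the origin (TCP) lies between the finger pads; the fingertips stand 14 mm ahead of it and the grasp point (between the pads) lies 5 mm behind it; x points along the fingers, z is the direction in which the jaws open and shut, and the axes are right-handed (so a half turn about x gives the same grasp; the last joint's range is limited). The gripper opens to 85 mm and grips with 20 to 120 N. Pads are 22 mm wide; open, the fingers measure 114 mm over their backs; the gripper's body (76 mm by 85 mm) begins 54 mm behind the grasp point. The pads swing forward as they close: fully open they stand 13 mm farther back than shut.
Start: joints at [-86.247, 21.807, 74.336, -0, 83.858, -12.336], TCP at [0.152, -0.528, 0.245] pointing down, gripper open.
Joint ranges: [-178.18, 178.18], [-50.72, 133.34], [12.68, 142.11], [-81.47, 261.47], [9.98, 163.14], [-165.26, 165.26]. Speed limits (degrees/s): [136.94, 136.94, 180, 180, 180, 180].

## Interface

Orientations are given as a 3x3 rotation matrix whose columns are the frame's x, y, z axes.
In Python, from rig import env gives the robot as it stands.
- The arm moves only by the shell command python3 -m jog 'ROWS' [FORCE]. ROWS is JSON, a list of rows, each a list of 5 numbers: the opening, from -1 (shut) to 1 (fully open), so that 0 is half open, then the shift along the tool's x, y, z in m, then the turn about the tool's x in rad. In form: [[claw, dx, dy, dz, yaw], ...]. A call has 1 to 20 rows; each row is the pose to reach, as a shift and turn from the pose commanded when the call began, along the tool's axes at that moment; what a row does not reach only later rows make up. A row lasts 1/10 s, in which the tool goes at most 50 mm and 8.59 degrees, less where a joint would pass 70% of its speed; a pose out of reach is approached as far as the arm can. A call with a gripper value outside its range is refused whole. The fingers move at their own pace and stop on an object; FORCE is the grip in N (left out, the last holds). Time passes only in rows, so rows that repeat a pose let the fingers close. It gives the time, the measured TCP pose, the force and the opening at its end, in the units of the state.
- env.observe(): the state, without advancing time (a new reading comes with each control period).
- env.get_image(name): name is "scene" or "top" or "wrist"; returns the picture (400x640x3 uint8, red, green, blue); there is no depth.
- env.camera_model(name): a dict with "fx", "fy", "cx", "cy" (pixels), "k1" (the pictures are not rectified: a ray, as slopes to the right and down, at radius r is drawn at 1 + k1 r^2 times it, then the intrinsics apply), "origin" and "orientation" of the camera in the world. Camera axes: x right, y up, looking along -z (the intrinsics and any distortion apply to the point x, -y, -z); pixel columns grow to the right and rows downward; lengths in m; the calibration is good to about 2 mm. A picture is of the moment at which its call begins: read the wrist's pose just before it. camera_model takes no time and is no camera call; for the wrist camera it gives the pose at the moment of the call.
- env.close_job(): hands the job in, once; it reports no verdict.
The state is a dict: "time_s": time; "q": joint angles; "qvel": joint speeds; "joint_efforts": joint torques, N m; "position": TCP position; "tool_rot": TCP orientation; "ft_force": force on the tool from outside, world axes, zero at the start; "wrist_torque": the same for the moment, N m; "grip_width": finger opening in m.
Only numpy, scipy, OpenCV 4.12 (cv2) and the standard library are available. Lean on these libraries where they do the work, as an engineer would, in place of code of your own. Each camera call takes 0.05 s, during which the arm holds its last target.

## Task

The measuring session is over. First turn the controller's black level knob fully anticlockwise to its stop; only then clear the bench: put every highlighter into the blue bin, every block battery into the red bin and every finned silver attenuator into the green bin, all lying inside below the rim. There may be only some of each; leave the roll of tape and the orange plastic case where they lie.

Things in the scene. Friction and masses are not known exactly. Their poses are not given: they have to be found in the camera images.
- bin_blue_in (a point): Centre of the inner floor (5 mm above the table) of the blue open bin, for the highlighters. The bin is fixed to the table, 120 mm along its own x, 180 mm along its own y and 45 mm high outside, with walls 5 mm thick. Axes: x, y along its sides, z up.
- bin_red_in (a point): Centre of the inner floor (5 mm above the table) of the red open bin, for the block batteries. The bin is fixed to the table, 120 mm along its own x, 180 mm along its own y and 45 mm high outside, with walls 5 mm thick. Axes: x, y along its sides, z up.
- bin_green_in (a point): Centre of the inner floor (5 mm above the table) of the green open bin, for the attenuators. The bin is fixed to the table, 120 mm along its own x, 180 mm along its own y and 45 mm high outside, with walls 5 mm thick. Axes: x, y along its sides, z up.
- knob_top (a point): Centre of the top face of the controller's round black level knob, on its vertical turning axis. The knob is 40 mm in diameter and 30 mm tall, with a white pointer line on its top; it stands on the flat top (46 mm above the table) of a dark, fixed controller box of 120 x 160 mm with a silver panel, at its middle. The panel has a ring of dots that grow from the lowest to the highest setting.
- level (a joint): Turning angle of the level knob in rad: 0 is the end stop at fully anticlockwise (seen from above, pointer at the smallest dot); it grows clockwise up to 4.71. It turns with light friction (0.03 N m) and stays where it is left.
- marker1_c (a point): Centre of a flat highlighter pen (yellow body with white band, black cap), 90 mm long (x), 22 mm wide (y), 14 mm thick (z), about 20 g; it lies flat at the start. None all along if absent this time.
- marker2_c (a point): Centre of a flat highlighter pen (pink body with white band, black cap), 90 mm long (x), 22 mm wide (y), 14 mm thick (z), about 20 g; it lies flat at the start. None all along if absent this time.
- marker3_c (a point): Centre of a flat highlighter pen (green body with white band, black cap), 90 mm long (x), 22 mm wide (y), 14 mm thick (z), about 20 g; it lies flat at the start. None all along if absent this time.
- battery1_c (a point): Centre of a black block battery with a white band and two steel terminals on one end: 48 mm long (x), 26 mm wide (y), 17 mm thick (z), about 45 g; lies flat at the start. None all along if absent this time.
- battery2_c (a point): Centre of a black block battery with a white band and two steel terminals on one end: 48 mm long (x), 26 mm wide (y), 17 mm thick (z), about 45 g; lies flat at the start. None all along if absent this time.
- battery3_c (a point): Centre of a black block battery with a white band and two steel terminals on one end: 48 mm long (x), 26 mm wide (y), 17 mm thick (z), about 45 g; lies flat at the start. None all along if absent this time.
- atten1_c (a point): Centre of an attenuator: square silver block, 36 mm long (x) and 22 x 22 mm across with dark fins, with a brass barrel 12 mm in diameter sticking out 12 mm at both ends (60 mm overall along x), about 60 g. None all along if absent this time.
- atten2_c (a point): Centre of an attenuator: square silver block, 36 mm long (x) and 22 x 22 mm across with dark fins, with a brass barrel 12 mm in diameter sticking out 12 mm at both ends (60 mm overall along x), about 60 g. None all along if absent this time.
- atten3_c (a point): Centre of an attenuator: square silver block, 36 mm long (x) and 22 x 22 mm across with dark fins, with a brass barrel 12 mm in diameter sticking out 12 mm at both ends (60 mm overall along x), about 60 g. None all along if absent this time.
- tape: Roll of blue tape lying flat among the items, 48 mm outside diameter, 19 mm high; origin at the centre of its underside. Not to be sorted.
- plastic_case: Plain orange plastic case among the items, 50 (x) x 35 (y) x 20 mm; origin at the centre of its underside. Not to be sorted.

How it is judged:
By the outcome, as a careful person would: the job done as asked, in the order asked, and still so for the second after the job is handed in, with the robot touching nothing.
Of marker1, marker2, marker3, battery1, battery2, battery3, atten1, atten2, atten3 only 6 to 8 are there at a start; the rules pass over those that are not, and their reading is None.
At some moment in a run one of marker1, marker2, marker3, battery1, battery2, battery3, atten1, atten2, atten3 may be knocked a few centimetres aside while the robot is not near it.
Once in a run the grip may slacken for a moment while it holds something.
It also fails if it takes over 210 s, if anything falls off the work surface, if the arm or the gripper's body presses on something with over 40 N, if the wrist force passes 120 N, or if a joint passes its speed limit or range.

## Working session

There is one attempt and no reset: what is moved stays moved. The work goes in short steps, Python scripts to look and compute and a shell command to move; the robot and the scene stay as the last step left them, time stands still between calls to the robot, and variables do not carry over. Pictures are saved under pics/ and viewed, and the job is handed in when it is done.

```bash
ls; mkdir -p pics; python3 - <<'E'
from rig import env
import cv2,json
for n in ["scene","top","wrist"]:
    m=env.camera_model(n);print(n,m)
    cv2.imwrite(f"pics/{n}0.png",env.get_image(n)[:,:,::-1])
print(env.observe())
E
```

```text
pics
scene {'fx': 515.7114622327316, 'fy': 515.7114622327316, 'cx': 327.84442075806925, 'cy': 200.38907342156995, 'k1': -0.04183733505877525, 'origin': array([1.22012769, 0.63156706, 0.772083  ]), 'orientation': array([[-0.63559106, -0.45177866,  0.62603518],
       [ 0.7719836 , -0.36342887,  0.5214986 ],
       [-0.00808268,  0.81474874,  0.57975785]])}
top {'fx': 384.5433376093167, 'fy': 384.5433376093167, 'cx': 325.9148179728523, 'cy': 200.93076111765347, 'k1': -0.014077240047853778, 'origin': array([ 0.31619743, -0.01261799,  1.05910639]), 'orientation': array([[-0.00719235,  0.98308466, -0.18301041],
       [-0.99996317, -0.00792777, -0.00328719],
       [-0.00468245,  0.18298003,  0.98310548]])}
wrist {'fx': 310.7850060371057, 'fy': 310.7850060371057, 'cx': 319.46478789559865, 'cy': 200.11575939495864, 'k1': -0.05050861938556117, 'origin': array([ 0.23037621, -0.50648241,  0.37410456]), 'orientation': array([[ 0.27675096,  0.91088286,  0.3061067 ],
       [-0.96093741,  0.26328222,  0.0853333 ],
       [-0.00286381, -0.31776546,  0.94816502]])}
{'time_s': 0.15, 'q': array([-8.62476151e+01,  2.18339165e+01,  7.43732517e+01, -1.51170613e-03,
        8.38584163e+01, -1.23340708e+01]), 'qvel': array([-0.000561  , -0.09929555, -0.18990343, -0.0737283 , -0.04367143,
       -0.00585114]), 'joint_efforts': array([ 2.15708453e-03, -4.48626816e+01, -2.31344783e+01, -2.24182049e-04,
        3.73347299e-03, -2.74432841e-05]), 'position': array([ 0.15239106, -0.52824404,  0.24484578]), 'tool_rot': array([[-1.01088765e-04,  9.60843907e-01,  2.77090193e-01],
       [ 1.14049378e-03,  2.77090125e-01, -9.60843256e-01],
       [-9.99999345e-01,  2.18889184e-04, -1.12384720e-03]]), 'ft_force': array([-0.34969686, -0.30211695,  0.21799982]), 'wrist_torque': array([ 0.00081579,  0.01037764, -0.05027464]), 'grip_width': 0.08566866845594535}
```

View pics/top0.png

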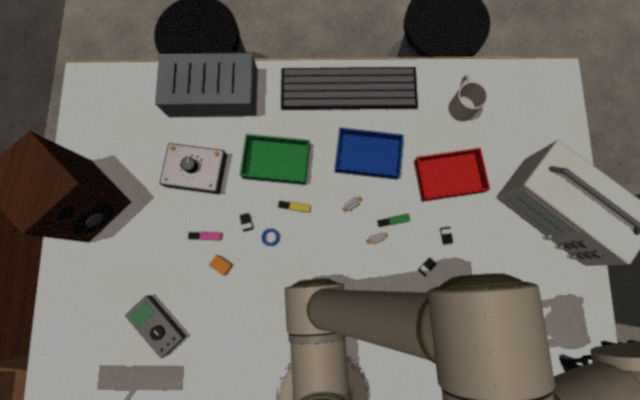

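View pics/scene0.png

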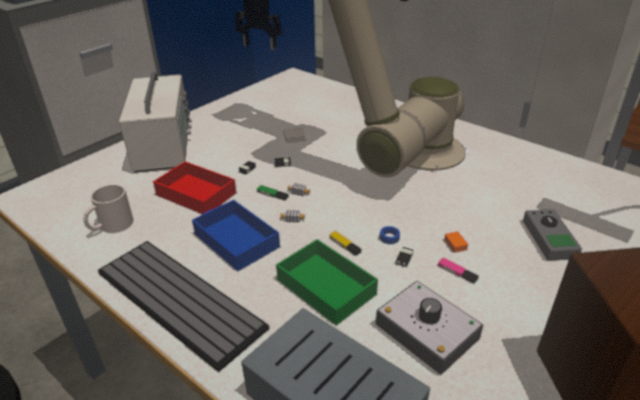

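View pics/wrist0.png

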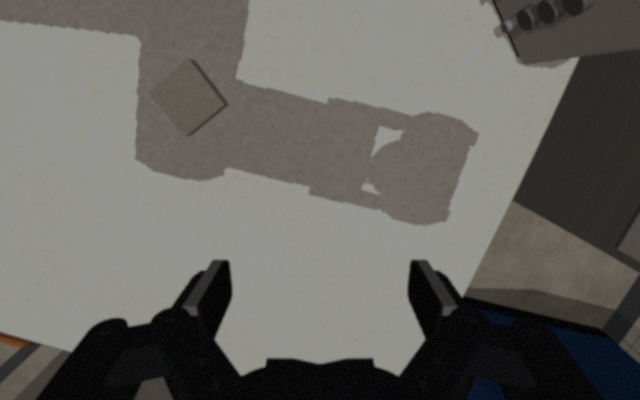

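The top view shows eight sortable items: 3 markers, 3 batteries and 2 attenuators. The knob is at about (190,164), and the bins are green (277,159), blue (370,153) and red (452,174). Next I'll write the helpers and enlarge.

```bash
cat > h.py <<'E'
import numpy as np,cv2
from rig import env
def unproj(m,u,v,z):
    xd=np.array([(u-m['cx'])/m['fx'],(v-m['cy'])/m['fy']]);p=xd.copy()
    for _ in range(20): p=xd/(1+m['k1']*(p@p))
    d=np.array(m['orientation'])@np.array([p[0],-p[1],-1.]);o=np.array(m['origin'])
    return o+d*(z-o[2])/d[2]
def proj(m,P):
    c=np.array(m['orientation']).T@(np.asarray(P,float)-np.array(m['origin']))
    p=np.array([c[0],-c[1]])/-c[2];p=p*(1+m['k1']*(p@p))
    return np.array([m['fx']*p[0]+m['cx'],m['fy']*p[1]+m['cy']])
def crop(img,x0,y0,x1,y1,k,name):
    c=cv2.resize(img[y0:y1,x0:x1],None,fx=k,fy=k,interpolation=cv2.INTER_CUBIC)[:,:,::-1].copy()
    for x in range((x0+9)//10*10,x1,10):
        cv2.putText(c,str(x),((x-x0)*k,8),0,.3,(0,0,255),1);cv2.line(c,((x-x0)*k,10),((x-x0)*k,14),(0,0,255),1)
    for y in range((y0+9)//10*10,y1,10):
        cv2.putText(c,str(y),(0,(y-y0)*k+4),0,.3,(0,0,255),1)
    cv2.imwrite('pics/'+name,c)
def shot(n,name):
    m=env.camera_model(n);i=env.get_image(n);cv2.imwrite('pics/'+name,i[:,:,::-1]);return m,i
def go(P,ang=None):
    """shift in tool axes to put TCP at P, jaw axis(z tool) along world direction ang deg (mod 180)"""
    s=env.observe();R=s['tool_rot'];d=R.T@(np.asarray(P)-s['position'])
    out=[d.round(4)]
    if ang is not None:
        z=R[:,2];cur=np.degrees(np.arctan2(z[1],z[0]))
        y=((cur-ang)+90)%180-90   # +yaw about tool x(down)= clockwise from above -> decreases world angle
        out+= [f'yaw {np.radians(y):.3f} ({y:.1f}deg)', f'q6 {s["q"][5]:.1f}']
    print(*out)
E
python3 - <<'E'
from h import *
m=env.camera_model('top');i=cv2.imread('pics/top0.png')[:,:,::-1]
crop(i,150,120,320,280,4,'c1.png');crop(i,320,120,500,280,4,'c2.png')
def P(u,v,z):print((u,v),unproj(m,u,v,z).round(4))
P(190,164,.076)
for b in [(277,159),(370,153),(452,174)]:P(*b,.02)
E
```

```text
(190, 164) [0.6019 0.3511 0.076 ]
(277, 159) [0.6305 0.1274 0.02  ]
(370, 153) [ 0.6458 -0.1342  0.02  ]
(452, 174) [ 0.5831 -0.3608  0.02  ]
```

View pics/c1.png

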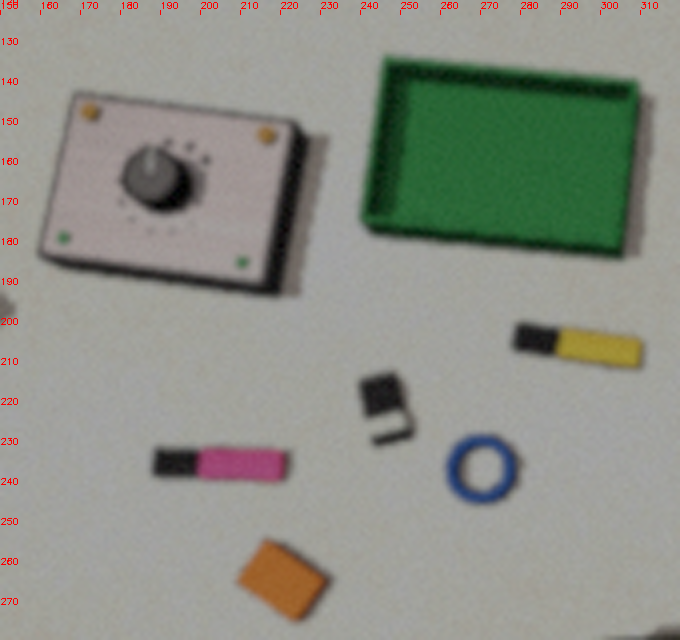

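View pics/c2.png

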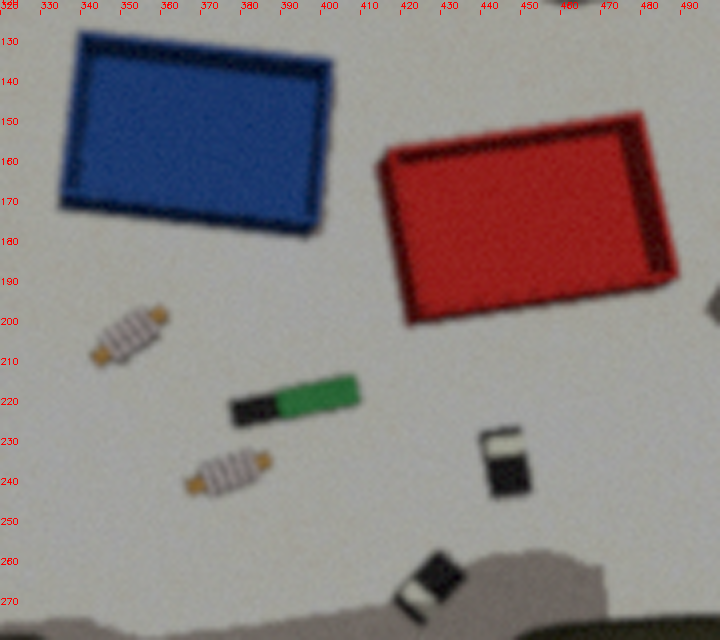

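```bash
python3 - <<'E'
from h import *
m=env.camera_model('top')
go([.602,.351,.2])
# knob: top disk centre, panel corners, dots
for u,v,z in [(188.3,163.7,.076),(169,143.5,.046),(224,150.5,.046),(160,183.5,.046),(217,191.5,.046)]:print(unproj(m,u,v,z).round(4))
def P(n,*a):
    for u,v,z in a: print(n,unproj(m,u,v,z).round(4))
# outer top corners of bins z=.045 
P('green',(246,134.5,.045),(309,140.5,.045),(241,176,.045),(305,182.5,.045))
P('blue',(340,128,.045),(402.5,135,.045),(335.5,171.5,.045),(397,178,.045))
P('red',(416,158.5,.045),(479.5,148.5,.045),(423,200.5,.045),(488.5,188.5,.045))
P('yellow',(279.5,204.5,.014),(309.5,208,.014))
P('pink',(189,235.5,.014),(221,236.3,.014))
P('green m',(378,222.5,.014),(409,217,.014))
P('att1',(343.5,208.5,.011),(361.5,198,.011))
P('att2',(366.5,241.5,.011),(386.5,234.5,.011))
P('b1',(245,214.5,.017),(248.5,230,.017))
P('b2',(444.5,227.5,.017),(448.5,243.5,.017))
P('b3',(431.5,260,.017),(421.5,273.5,.017))
E
```

```text
[ 0.0458  0.6756 -0.7202]
[0.6028 0.3557 0.076 ]
[0.6701 0.4242 0.046 ]
[0.6483 0.2704 0.046 ]
[0.5566 0.441  0.046 ]
[0.5331 0.2845 0.046 ]
green [0.6944 0.2114 0.045 ]
green [0.6753 0.0363 0.045 ]
green [0.5758 0.2213 0.045 ]
green [0.5562 0.047  0.045 ]
blue [ 0.711  -0.0499  0.045 ]
blue [ 0.6891 -0.2228  0.045 ]
blue [ 0.5862 -0.0359  0.045 ]
blue [ 0.5667 -0.2024  0.045 ]
red [ 0.6212 -0.2567  0.045 ]
red [ 0.6484 -0.4333  0.045 ]
red [ 0.5041 -0.2696  0.045 ]
red [ 0.5356 -0.4485  0.045 ]
yellow [0.5018 0.1191 0.014 ]
yellow [0.4913 0.0363 0.014 ]
pink [0.4178 0.3652 0.014 ]
pink [0.415  0.2774 0.014 ]
green m [ 0.4496 -0.1511  0.014 ]
green m [ 0.4641 -0.2366  0.014 ]
att1 [ 0.4897 -0.0575  0.011 ]
att1 [ 0.5188 -0.1079  0.011 ]
att2 [ 0.3982 -0.1186  0.011 ]
att2 [ 0.4169 -0.1737  0.011 ]
b1 [0.4741 0.2131 0.017 ]
b1 [0.4314 0.2022 0.017 ]
b2 [ 0.434  -0.3313  0.017 ]
b2 [ 0.3906 -0.3394  0.017 ]
b3 [ 0.3469 -0.291   0.017 ]
b3 [ 0.3115 -0.2623  0.017 ]
```

```bash
R='[1,0.045,0.678,-0.723,0.8]'; python3 -m jog '[[1,0.045,0.678,-0.723,0.8],[1,0.045,0.678,-0.723,0.8],[1,0.045,0.678,-0.723,0.8],[1,0.045,0.678,-0.723,0.8],[1,0.045,0.678,-0.723,0.8],[1,0.045,0.678,-0.723,0.8],[1,0.045,0.678,-0.723,0.8],[1,0.045,0.678,-0.723,0.8],[1,0.045,0.678,-0.723,0.8],[1,0.045,0.678,-0.723,0.8],[1,0.045,0.678,-0.723,0.8],[1,0.045,0.678,-0.723,0.8],[1,0.045,0.678,-0.723,0.8],[1,0.045,0.678,-0.723,0.8],[1,0.045,0.678,-0.723,0.8],[1,0.045,0.678,-0.723,0.8],[1,0.045,0.678,-0.723,0.8],[1,0.045,0.678,-0.723,0.8],[1,0.045,0.678,-0.723,0.8],[1,0.045,0.678,-0.723,0.8]]'
python3 -c "
from h import *
go([.602,.355,.2]);print(env.observe()['q'].round(1))"
```

```text
time_s: 2.15
position: [0.6039, 0.3562, 0.1998]
tool_rot: [[-0.001, 0.868, -0.496], [-0.0, -0.496, -0.868], [-1.0, -0.0, 0.0]]
ft_force: [1.2, 0.1, 0.6]
grip_width: 0.0856
[-0.0002 -0.0011  0.0019]
[ 20.9  39.3  50.6  -0.   90.1 140.6]
```

```bash
python3 -c "
from h import *
m,i=shot('wrist','w1.png')
print(proj(m,[.602,.355,.076]),proj(m,[.602,.355,.046]))"
```

```text
[320.86747251 197.28166633] [320.75260425 187.45128371]
```

View pics/w1.png

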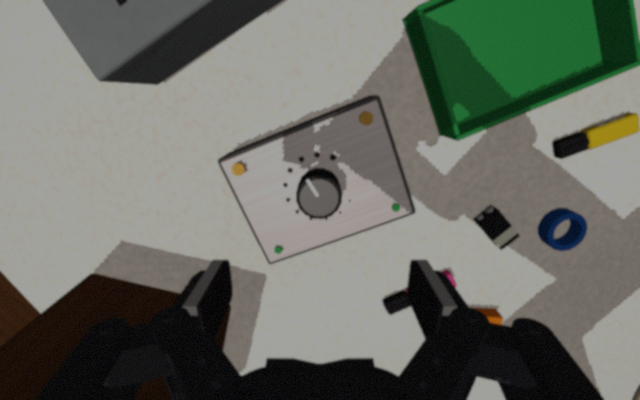

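```bash
python3 -c "
from h import *
crop(cv2.imread('pics/w1.png')[:,:,::-1],260,130,390,240,6,'w1c.png')"
```

```text
(no output)
```

View pics/w1c.png

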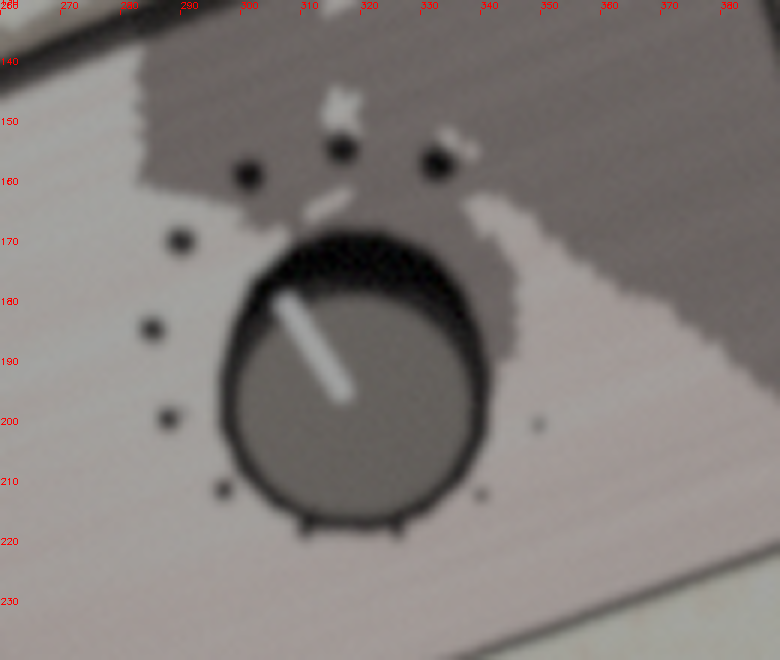

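```bash
python3 -c "
from h import *
m=env.camera_model('wrist');p=unproj(m,318.6,197,.076);print(p)
go([*p[:2],.064])"
```

```text
[0.60521171 0.36197333 0.076     ]
[ 0.1334  0.     -0.    ]
```

```bash
python3 -c "
from h import *
s=env.observe();print(s['time_s'],s['position'],s['tool_rot'].round(3),s['q'])
m=env.camera_model('wrist');print(unproj(m,318.6,197,.076),proj(m,[.602,.355,.076]),m['origin'],m['orientation'])"
```

```text
2.2 [0.60529715 0.36170045 0.19742522] [[-0.001  0.87  -0.493]
 [ 0.002 -0.493 -0.87 ]
 [-1.    -0.002 -0.001]] [2.12270220e+01 3.98337873e+01 4.99405524e+01 1.18537584e-01
 9.02399417e+01 1.40758937e+02]
[0.60521171 0.36197333 0.076     ] [327.62343818 196.2823607 ] [0.67596683 0.32035597 0.32659055] [[-0.49326578  0.8242687   0.27797478]
 [-0.86987571 -0.4665696  -0.16009078]
 [-0.00226324 -0.32077081  0.94715414]]
```

```bash
python3 -m jog '[[1,0.04,0,0,0],[1,0.08,0,0,0],[1,0.09,0,0,0],[1,0.09,0,0,0],[1,0.09,0,0,0]]' 20; python3 -c "
from h import *
go([.6028,.356,.064])
s=env.observe();print(s['position'],s['qvel'].round(2))"
```

```text
time_s: 2.7
position: [0.6044, 0.3543, 0.1125]
tool_rot: [[0.003, 0.868, -0.496], [0.001, -0.496, -0.868], [-1.0, 0.002, -0.002]]
ft_force: [0.3, -0.7, 0.5]
grip_width: 0.0852
[ 0.0485 -0.0023 -0.0006]
[0.60438227 0.35429782 0.1125107 ] [-0.02 -1.   -0.69  0.03 -0.15 -0.04]
```

```bash
python3 -m jog '[[1,0.03,-0.002,-0.001,0],[1,0.048,-0.002,-0.001,0],[1,0.048,-0.002,-0.001,0],[1,0.048,-0.002,-0.001,0],[-0.2,0.048,-0.002,-0.001,0],[-0.2,0.048,-0.002,-0.001,0],[-0.2,0.048,-0.002,-0.001,0],[-0.2,0.048,-0.002,-0.001,0],[-0.2,0.048,-0.002,-0.001,0],[-0.2,0.048,-0.002,-0.001,0],[-0.2,0.048,-0.002,-0.001,0],[-0.2,0.048,-0.002,-0.001,0]]' 25
```

```text
time_s: 3.9
position: [0.6033, 0.3572, 0.0638]
tool_rot: [[0.004, 0.868, -0.496], [0.003, -0.496, -0.868], [-1.0, 0.002, -0.004]]
ft_force: [2.8, 4.8, 3.5]
grip_width: 0.039
```

```bash
python3 -m jog '[[-0.2,0,0,0,-0.14],[-0.2,0,0,0,-0.28],[-0.2,0,0,0,-0.42],[-0.2,0,0,0,-0.56],[-0.2,0,0,0,-0.7],[-0.2,0,0,0,-0.84],[-0.2,0,0,0,-0.98],[-0.2,0,0,0,-1.12],[-0.2,0,0,0,-1.26],[-0.2,0,0,0,-1.4],[-0.2,0,0,0,-1.54],[-0.2,0,0,0,-1.68],[-0.2,0,0,0,-1.82],[-0.2,0,0,0,-1.96],[-0.2,0,0,0,-2.1],[-0.2,0,0,0,-2.24],[-0.2,0,0,0,-2.38],[-0.2,0,0,0,-2.52],[-0.2,0,0,0,-2.66],[-0.2,0,0,0,-2.8]]';python3 -c "
from h import *
s=env.observe();print(s['q'].round(1),s['wrist_torque'])"
```

```text
time_s: 5.9
position: [0.6039, 0.3565, 0.0638]
tool_rot: [[0.005, -0.656, 0.755], [0.002, 0.755, 0.656], [-1.0, -0.002, 0.005]]
ft_force: [6.1, 3.3, 1.9]
grip_width: 0.039
[ 20.9  45.5  61.1   0.   73.1 -20.1] [ 0.36013003 -0.75833503 -0.06463158]
```

```bash
python3 -m jog '[[-0.2,0,0,0,-0.12],[-0.2,0,0,0,-0.24],[-0.2,0,0,0,-0.36],[-0.2,0,0,0,-0.48],[-0.2,0,0,0,-0.6],[-0.2,0,0,0,-0.7],[-0.2,0,0,0,-0.8],[-0.2,0,0,0,-0.85],[-0.2,0,0,0,-0.9],[-0.2,0,0,0,-0.9]]';python3 -c "
from h import *
s=env.observe();print(s['q'].round(1),s['wrist_torque'])"; python3 -m jog '[[-0.2,0,0,0,-0.04],[-0.2,0,0,0,-0.08],[-0.2,0,0,0,-0.12],[-0.2,0,0,0,-0.12]]';python3 -c "
from h import *
s=env.observe();print(s['q'].round(1),s['wrist_torque'])"
```

```text
time_s: 6.9
position: [0.6041, 0.3569, 0.0638]
tool_rot: [[0.006, -0.999, -0.041], [0.003, -0.041, 0.999], [-1.0, -0.006, 0.003]]
ft_force: [6.1, 4.2, 1.2]
grip_width: 0.0393
[ 20.9  45.5  61.    0.   73.  -71.4] [ 0.70236567 -0.89524345  0.02452831]
time_s: 7.3
position: [0.6033, 0.3568, 0.0638]
tool_rot: [[0.004, -0.987, -0.158], [0.002, -0.158, 0.987], [-1.0, -0.004, 0.002]]
ft_force: [2.5, 5.1, 6.4]
grip_width: 0.0392
[ 20.9  45.5  61.1   0.1  73.1 -78.2] [ 0.73524305 -0.38608591 -0.4673795 ]
```

```bash
python3 -m jog '[[-0.2,0,0,0,-0.06],[-0.2,0,0,0,-0.06],[-0.2,0,0,0,-0.06]]';python3 -c "
from h import *
s=env.observe();print(s['q'].round(1),s['wrist_torque'])"; python3 -m jog '[[1,0,0,0,0],[1,0,0,0,0],[1,0,0,0,0],[1,0,0,0,0],[1,0,0,0,0],[1,-0.03,0,0,0],[1,-0.07,0,0,0],[1,-0.12,0,0,0],[1,-0.12,0,0,0],[1,-0.12,0,0,0]]';python3 -c "
from h import *
m,i=shot('wrist','w2.png');crop(i,260,130,390,240,6,'w2c.png')
shot('top','t2.png')"
```

```text
time_s: 7.6
position: [0.6025, 0.3566, 0.0637]
tool_rot: [[0.002, -0.976, -0.216], [0.002, -0.216, 0.976], [-1.0, -0.002, 0.001]]
ft_force: [-1.3, 3.2, 6.9]
grip_width: 0.0387
[ 20.9  45.5  61.2   0.   73.2 -81.6] [ 0.42482745  0.14708329 -0.39056645]
time_s: 8.6
position: [0.6025, 0.3561, 0.1835]
tool_rot: [[0.002, -0.976, -0.217], [0.001, -0.217, 0.976], [-1.0, -0.002, 0.0]]
ft_force: [0.2, -0.6, -0.5]
grip_width: 0.0852
```

View pics/w2.png

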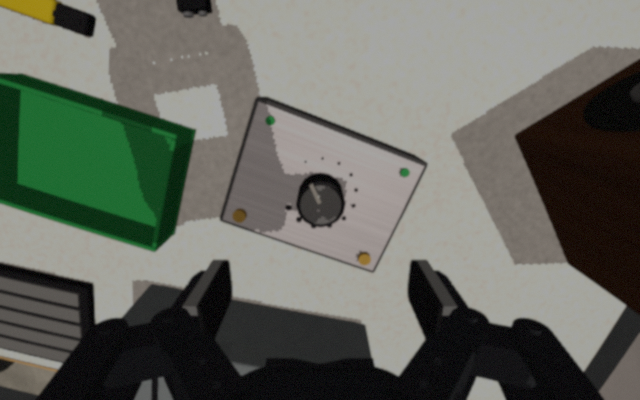

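View pics/w2c.png

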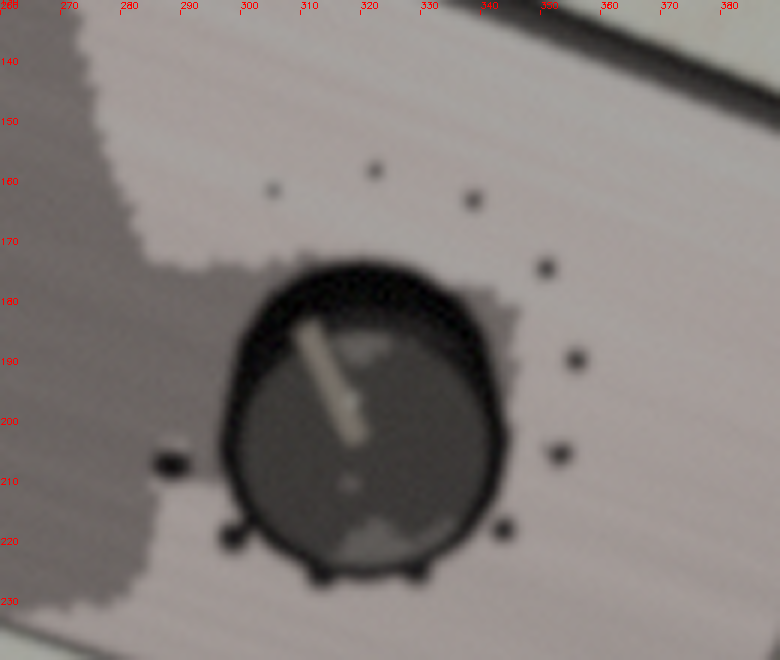

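View pics/t2.png

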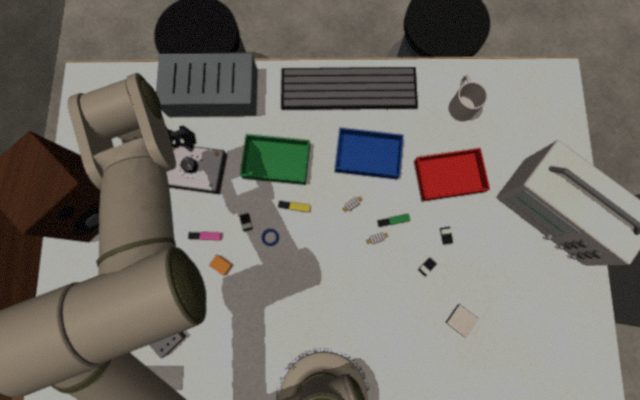

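The knob pointer now lines up with the smallest dot at about (304,161) in the picture, and the stop pushed back on the wrist, so the knob is done. Next is the pink marker.

```bash
python3 -c "
from h import *
m=env.camera_model('top');i=cv2.imread('pics/t2.png')[:,:,::-1]
crop(i,150,180,320,280,4,'t2c1.png');crop(i,330,180,480,290,5,'t2c2.png')
go([.4164,.3213,.12],-2);print(env.observe()['q'])"
```

```text
[0.0614 0.1883 0.0067] yaw -1.317 (-75.4deg) q6 -81.6
[ 2.09153987e+01  3.97998475e+01  5.27187141e+01 -2.64769317e-03
  8.76229246e+01 -8.16376584e+01]
```

View pics/t2c2.png

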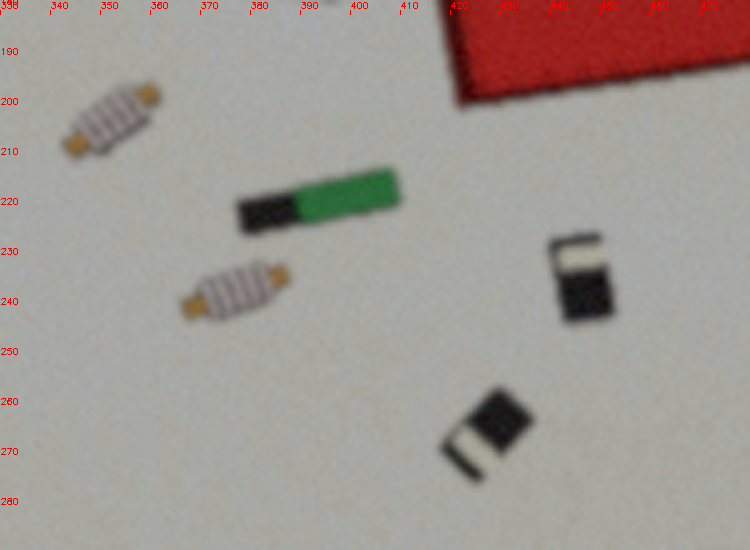

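```bash
python3 -m jog '[[0.2,0,0.188,0.007,1.825],[0.2,0,0.188,0.007,1.825],[0.2,0,0.188,0.007,1.825],[0.2,0.03,0.188,0.007,1.825],[0.2,0.061,0.188,0.007,1.825],[0.2,0.061,0.188,0.007,1.825],[0.2,0.061,0.188,0.007,1.825],[0.2,0.061,0.188,0.007,1.825],[0.2,0.061,0.188,0.007,1.825],[0.2,0.061,0.188,0.007,1.825],[0.2,0.061,0.188,0.007,1.825],[0.2,0.061,0.188,0.007,1.825],[0.2,0.061,0.188,0.007,1.825],[0.2,0.061,0.188,0.007,1.825],[0.2,0.061,0.188,0.007,1.825]]';python3 -c "
from h import *
m,i=shot('wrist','w3.png');go([.4164,.3213,.017],-2);print(proj(m,[.4164,.3213,.014]))"
```

```text
time_s: 10.2
position: [0.417, 0.3218, 0.1209]
tool_rot: [[-0.001, 0.032, 0.999], [-0.0, 0.999, -0.032], [-1.0, -0.0, -0.001]]
ft_force: [-0.3, 0.3, -0.1]
grip_width: 0.0514
[ 0.104  -0.0006 -0.0006] yaw 0.002 (0.1deg) q6 26.6
[319.74602146 203.30636796]
```

View pics/w3.png

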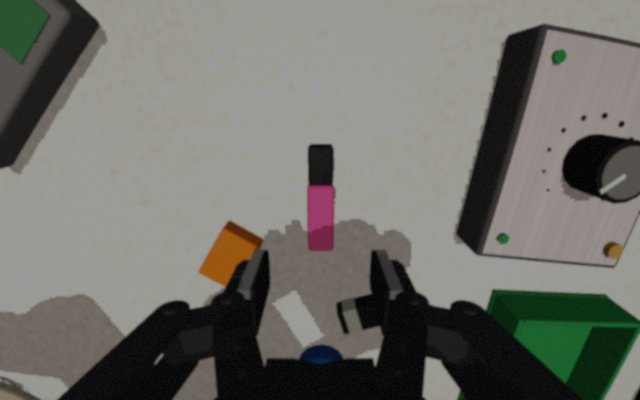

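```bash
python3 -c "
from h import *
m=env.camera_model('top')
for u,v in [(217,255),(232.5,265),(224,275),(209.5,265)]:print(unproj(m,u,v,.02).round(3))
"
python3 -m jog '[[-0.1,0.05,-0.001,-0.001,0],[-0.1,0.08,-0.001,-0.001,0],[-0.1,0.104,-0.001,-0.001,0],[-0.1,0.104,-0.001,-0.001,0],[-0.1,0.104,-0.001,-0.001,0],[-1,0.104,-0.001,-0.001,0],[-1,0.104,-0.001,-0.001,0],[-1,0.104,-0.001,-0.001,0],[-1,0.104,-0.001,-0.001,0],[-1,0.104,-0.001,-0.001,0],[-1,0.05,-0.001,-0.001,0],[-1,-0.03,-0.001,-0.001,0],[-1,-0.03,-0.001,-0.001,0],[-1,-0.03,-0.001,-0.001,0]]' 40;python3 -c "
from h import *
go([.638,-.128,.15],90+6.5)"
```

```text
[0.364 0.284 0.02 ]
[0.338 0.242 0.02 ]
[0.311 0.263 0.02 ]
[0.338 0.303 0.02 ]
time_s: 11.65
position: [0.4178, 0.3218, 0.1566]
tool_rot: [[0.009, 0.035, 0.999], [0.004, 0.999, -0.035], [-1.0, 0.005, 0.009]]
ft_force: [0.6, -0.2, -1.2]
grip_width: 0.0211
[ 0.0067 -0.442   0.2356] yaw 1.423 (81.5deg) q6 26.7
```

```bash
python3 -c "
from h import *
go([.644,-.078,.15],83)"
```

```text
[ 0.007  -0.3918  0.2398] yaw -1.483 (-85.0deg) q6 26.7
```

```bash
python3 -m jog '[[-1,0.007,-0.392,0.24,-1.483],[-1,0.007,-0.392,0.24,-1.483],[-1,0.007,-0.392,0.24,-1.483],[-1,0.007,-0.392,0.24,-1.483],[-1,0.007,-0.392,0.24,-1.483],[-1,0.007,-0.392,0.24,-1.483],[-1,0.007,-0.392,0.24,-1.483],[-1,0.007,-0.392,0.24,-1.483],[-1,0.007,-0.392,0.24,-1.483],[-1,0.007,-0.392,0.24,-1.483],[-1,0.007,-0.392,0.24,-1.483],[-1,0.007,-0.392,0.24,-1.483],[-1,0.007,-0.392,0.24,-1.483],[-1,0.007,-0.392,0.24,-1.483]]';python3 -c "
from h import *
m,i=shot('wrist','w4.png')
go([.644,-.078,.03],83)"
```

```text
time_s: 13.05
position: [0.642, -0.0783, 0.1443]
tool_rot: [[-0.0, -0.992, 0.123], [0.0, 0.123, 0.992], [-1.0, 0.0, 0.0]]
ft_force: [-0.4, 0.5, -0.1]
grip_width: 0.0212
[ 0.1144 -0.0019  0.0006] yaw -0.001 (-0.0deg) q6 -100.4
```

View pics/w4.png

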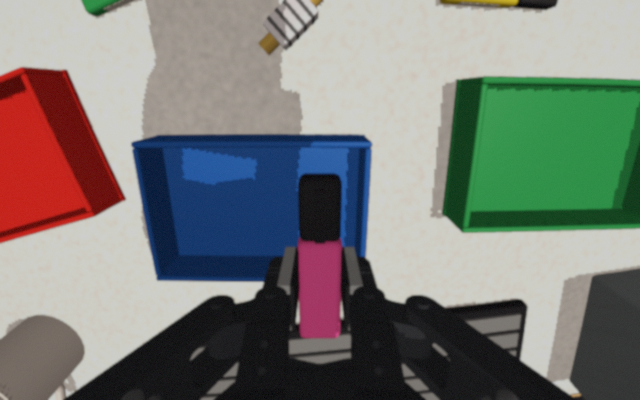

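```bash
python3 -c "
from h import *
m=env.camera_model('wrist')
for u,v in [(133,147),(371,144),(157,280)]:print(unproj(m,u,v,.045).round(4))
for u,v in [(458,80),(463,231)]:print('g',unproj(m,u,v,.045).round(4))
"
```

```text
[ 0.5775 -0.2114  0.045 ]
[ 0.5978 -0.0353  0.045 ]
[ 0.6913 -0.2266  0.045 ]
g [0.5603 0.0288 0.045 ]
g [0.6769 0.0344 0.045 ]
```

```bash
python3 -m jog '[[-1,0.04,-0.003,-0.002,0],[-1,0.08,-0.003,-0.002,0],[-1,0.116,-0.003,-0.002,0],[-1,0.116,-0.003,-0.002,0],[-1,0.116,-0.003,-0.002,0],[-0.2,0.116,-0.003,-0.002,0],[-0.2,0.116,-0.003,-0.002,0],[-0.2,0.116,-0.003,-0.002,0],[-0.2,0.116,-0.003,-0.002,0],[-0.2,0.05,-0.003,-0.002,0],[-0.2,-0.01,-0.003,-0.002,0],[-0.2,-0.02,-0.003,-0.002,0],[-0.2,-0.02,-0.003,-0.002,0]]';python3 -c "
from h import *
m,i=shot('wrist','w5.png')
go([.4966,.0777,.12],7)"
```

```text
time_s: 14.4
position: [0.6469, -0.082, 0.1706]
tool_rot: [[0.01, -0.992, 0.122], [-0.003, 0.122, 0.992], [-1.0, -0.011, -0.002]]
ft_force: [0.8, -0.3, -0.3]
grip_width: 0.0341
[0.0461 0.1679 0.14  ] yaw 1.326 (76.0deg) q6 -100.6
```

View pics/w5.png

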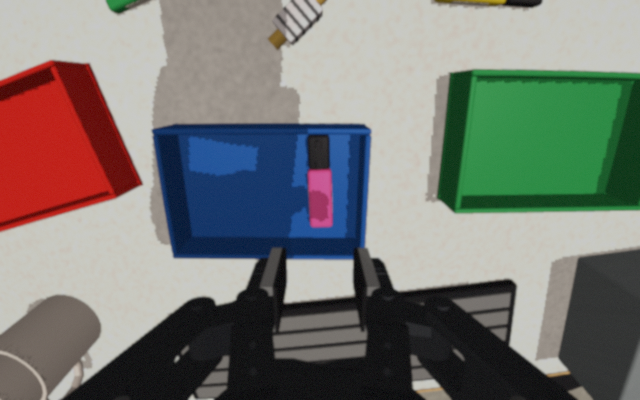

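```bash
python3 -m jog '[[-0.1,0.047,0.168,0.14,1.574],[-0.1,0.047,0.168,0.14,1.574],[-0.1,0.047,0.168,0.14,1.574],[-0.1,0.047,0.168,0.14,1.574],[-0.1,0.047,0.168,0.14,1.574],[-0.1,0.047,0.168,0.14,1.574],[-0.1,0.047,0.168,0.14,1.574],[-0.1,0.047,0.168,0.14,1.574],[-0.1,0.047,0.168,0.14,1.574],[-0.1,0.047,0.168,0.14,1.574],[-0.1,0.047,0.168,0.14,1.574],[-0.1,0.047,0.168,0.14,1.574],[-0.1,0.047,0.168,0.14,1.574]]';python3 -c "
from h import *
m,i=shot('wrist','w6.png')
print(proj(m,[.4966,.0777,.014]))
go([.4966,.0777,.017],-7.2)"
```

```text
time_s: 15.75
position: [0.495, 0.078, 0.1166]
tool_rot: [[-0.002, 0.124, 0.992], [0.0, 0.992, -0.124], [-1.0, -0.0, -0.002]]
ft_force: [0.0, 0.6, -0.3]
grip_width: 0.0382
[322.64732135 204.51611447]
[ 0.0998 -0.0001  0.0016] yaw 0.002 (0.1deg) q6 2.5
```

View pics/w6.png

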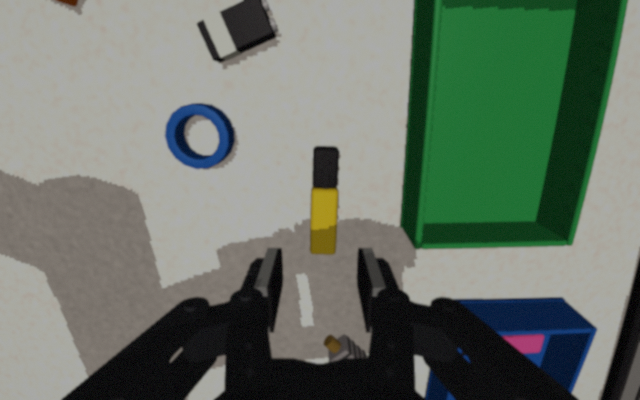

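```bash
python3 -m jog '[[-0.1,0.05,0,0.002,0],[-0.1,0.08,0,0.002,0],[-0.1,0.1,0,0.002,0],[-0.1,0.1,0,0.002,0],[-0.1,0.1,0,0.002,0],[-1,0.1,0,0.002,0],[-1,0.1,0,0.002,0],[-1,0.1,0,0.002,0],[-1,0.1,0,0.002,0],[-1,0.1,0,0.002,0],[-1,0.05,0,0.002,0],[-1,-0.03,0,0.002,0],[-1,-0.03,0,0.002,0],[-1,-0.03,0,0.002,0]]' 40;python3 -c "
from h import *
go([.648,-.13,.15],83)"
```

```text
time_s: 17.2
position: [0.4992, 0.0777, 0.152]
tool_rot: [[0.009, 0.125, 0.992], [-0.001, 0.992, -0.125], [-1.0, 0.0, 0.009]]
ft_force: [-0.2, 0.4, -0.4]
grip_width: 0.0208
[ 0.0035 -0.1874  0.1737] yaw 1.567 (89.8deg) q6 2.6
```

```bash
python3 -m jog '[[-1,0.003,-0.187,0.174,-1.572],[-1,0.003,-0.187,0.174,-1.572],[-1,0.003,-0.187,0.174,-1.572],[-1,0.003,-0.187,0.174,-1.572],[-1,0.003,-0.187,0.174,-1.572],[-1,0.003,-0.187,0.174,-1.572],[-1,0.003,-0.187,0.174,-1.572],[-1,0.003,-0.187,0.174,-1.572],[-1,0.003,-0.187,0.174,-1.572],[-1,0.003,-0.187,0.174,-1.572],[-1,0.003,-0.187,0.174,-1.572],[-1,0.003,-0.187,0.174,-1.572],[-1,0.003,-0.187,0.174,-1.572],[-1,0.05,-0.187,0.174,-1.572],[-1,0.1,-0.187,0.174,-1.572],[-1,0.122,-0.187,0.174,-1.572],[-1,0.122,-0.187,0.174,-1.572],[-1,0.122,-0.187,0.174,-1.572]]'; python3 -m jog '[[-0.2,0,0,0,0],[-0.2,0,0,0,0],[-0.2,0,0,0,0],[-0.2,0,0,0,0],[-0.2,-0.05,0,0,0],[-0.2,-0.1,0,0,0],[-0.2,-0.13,0,0,0],[-0.2,-0.13,0,0,0]]';python3 -c "
from h import *
m,i=shot('wrist','w7.png');m,i=shot('top','t7.png')
crop(i,330,180,480,290,5,'t7c.png')
"
```

```text
time_s: 19.0
position: [0.6465, -0.1296, 0.025]
tool_rot: [[-0.001, -0.992, 0.126], [0.0, 0.126, 0.992], [-1.0, 0.001, 0.0]]
ft_force: [0.5, 0.2, 0.0]
grip_width: 0.0206
time_s: 19.8
position: [0.6482, -0.1302, 0.1608]
tool_rot: [[0.009, -0.992, 0.124], [-0.004, 0.124, 0.992], [-1.0, -0.009, -0.002]]
ft_force: [-0.1, 0.2, -0.4]
grip_width: 0.0342
```

View pics/w7.png

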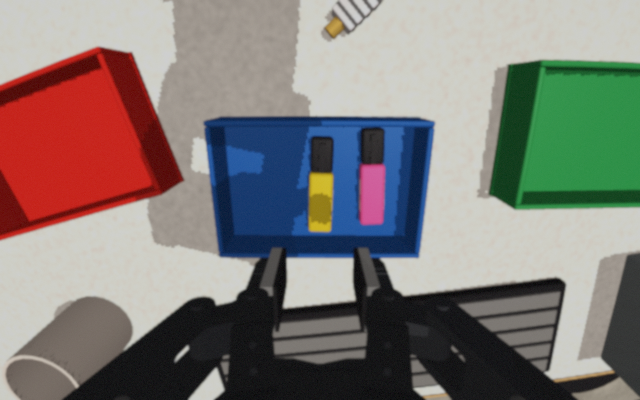

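View pics/t7.png

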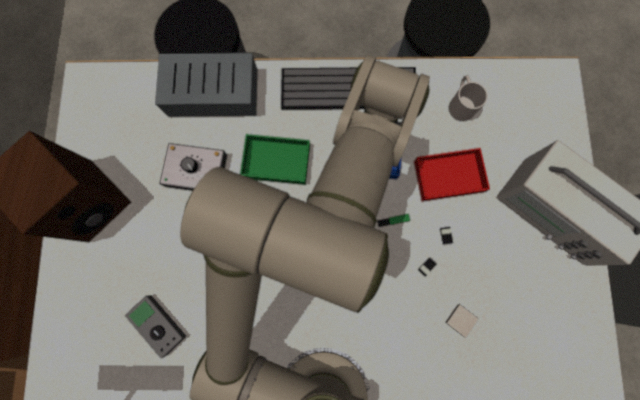

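```bash
python3 -c "
from h import *
go([.457,-.194,.12],9.6)"
```

```text
[ 0.0354  0.18   -0.0875] yaw 1.278 (73.2deg) q6 -104.4
```

```bash
python3 -m jog '[[-0.2,0,0.18,-0.088,1.278],[-0.2,0.037,0.18,-0.088,1.278],[-0.2,0.037,0.18,-0.088,1.278],[-0.2,0.037,0.18,-0.088,1.278],[-0.2,0.037,0.18,-0.088,1.278],[-0.2,0.037,0.18,-0.088,1.278],[-0.2,0.037,0.18,-0.088,1.278],[-0.2,0.037,0.18,-0.088,1.278],[-0.2,0.037,0.18,-0.088,1.278],[-0.2,0.037,0.18,-0.088,1.278],[-0.2,0.037,0.18,-0.088,1.278],[-0.2,0.037,0.18,-0.088,1.278]]';python3 -c "
from h import *
m,i=shot('wrist','w8.png')
print(proj(m,[.457,-.194,.014]))
go([.457,-.194,.017],9.6)"
```

```text
time_s: 21.1
position: [0.4568, -0.1944, 0.1178]
tool_rot: [[-0.001, -0.169, 0.986], [0.001, 0.986, 0.169], [-1.0, 0.001, -0.001]]
ft_force: [0.1, -0.0, -0.8]
grip_width: 0.034
[320.94263373 203.84119532]
[0.101  0.0004 0.0003] yaw 0.002 (0.1deg) q6 -46.4
```

View pics/w8.png

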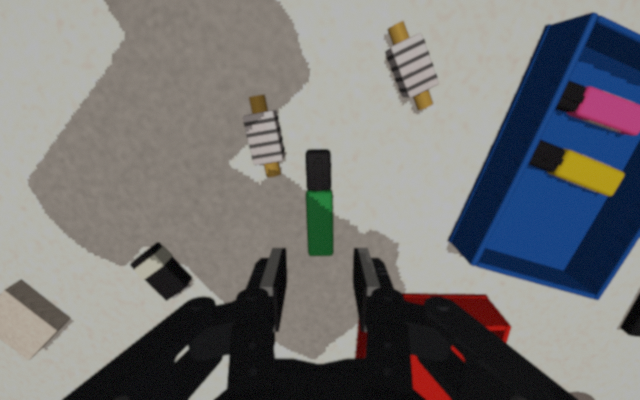

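```bash
python3 -m jog '[[-0.2,0.05,0,0,0],[-0.2,0.08,0,0,0],[-0.2,0.101,0,0,0],[-0.2,0.101,0,0,0],[-0.2,0.101,0,0,0],[-1,0.101,0,0,0],[-1,0.101,0,0,0],[-1,0.101,0,0,0],[-1,0.101,0,0,0],[-1,0.101,0,0,0],[-1,0.05,0,0,0],[-1,-0.03,0,0,0],[-1,-0.03,0,0,0],[-1,-0.03,0,0,0]]' 40;python3 -c "
from h import *
go([.642,-.18,.15],83)"
```

```text
time_s: 22.55
position: [0.4585, -0.1955, 0.1529]
tool_rot: [[0.008, -0.167, 0.986], [-0.006, 0.986, 0.168], [-1.0, -0.007, 0.006]]
ft_force: [0.3, 0.4, -1.1]
grip_width: 0.0204
[ 0.0042 -0.0154  0.1835] yaw -1.280 (-73.4deg) q6 -46.4
```

```bash
python3 -m jog '[[-1,0.004,-0.015,0.184,-1.28],[-1,0.004,-0.015,0.184,-1.28],[-1,0.004,-0.015,0.184,-1.28],[-1,0.004,-0.015,0.184,-1.28],[-1,0.004,-0.015,0.184,-1.28],[-1,0.004,-0.015,0.184,-1.28],[-1,0.004,-0.015,0.184,-1.28],[-1,0.004,-0.015,0.184,-1.28],[-1,0.004,-0.015,0.184,-1.28],[-1,0.004,-0.015,0.184,-1.28],[-1,0.004,-0.015,0.184,-1.28],[-1,0.05,-0.015,0.184,-1.28],[-1,0.1,-0.015,0.184,-1.28],[-1,0.122,-0.015,0.184,-1.28],[-1,0.122,-0.015,0.184,-1.28],[-1,0.122,-0.015,0.184,-1.28]]'; python3 -m jog '[[-0.2,0,0,0,0],[-0.2,0,0,0,0],[-0.2,0,0,0,0],[-0.2,0,0,0,0],[-0.2,-0.05,0,0,0],[-0.2,-0.1,0,0,0],[-0.2,-0.13,0,0,0],[-0.2,-0.13,0,0,0]]';python3 -c "
from h import *
m,i=shot('wrist','w9.png');
go([.4125,-.3353,.12],10)
"
```

```text
time_s: 24.15
position: [0.6409, -0.1786, 0.0262]
tool_rot: [[-0.0, -0.992, 0.124], [0.0, 0.124, 0.992], [-1.0, 0.0, 0.0]]
ft_force: [-0.0, -0.6, 0.3]
grip_width: 0.021
time_s: 24.95
position: [0.6425, -0.1792, 0.1619]
tool_rot: [[0.009, -0.992, 0.122], [-0.004, 0.122, 0.992], [-1.0, -0.009, -0.003]]
ft_force: [-0.4, 0.1, 0.5]
grip_width: 0.0343
[ 0.038   0.2083 -0.1833] yaw 1.273 (73.0deg) q6 -108.7
```

View pics/w9.png

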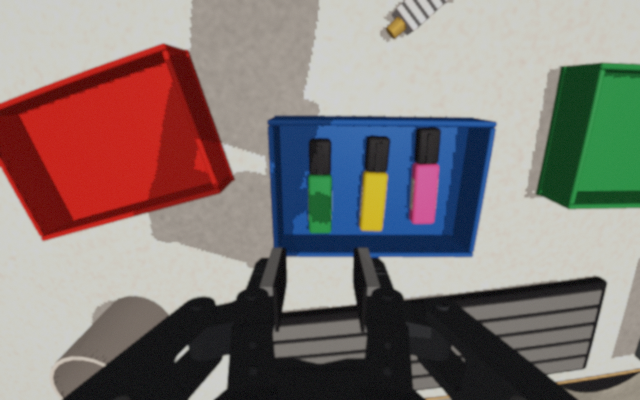

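```bash
python3 -m jog '[[-0.05,0,0.208,-0.183,-0.305],[-0.05,0.038,0.208,-0.183,-0.305],[-0.05,0.038,0.208,-0.183,-0.305],[-0.05,0.038,0.208,-0.183,-0.305],[-0.05,0.038,0.208,-0.183,-0.305],[-0.05,0.038,0.208,-0.183,-0.305],[-0.05,0.038,0.208,-0.183,-0.305],[-0.05,0.038,0.208,-0.183,-0.305],[-0.05,0.038,0.208,-0.183,-0.305],[-0.05,0.038,0.208,-0.183,-0.305]]';python3 -c "
from h import *
m,i=shot('wrist','w10.png')
print(proj(m,[.4125,-.335,.017]))
go([.4125,-.335,.018],100.6)"
```

```text
time_s: 26.0
position: [0.4129, -0.334, 0.1181]
tool_rot: [[-0.0, -0.983, -0.183], [0.0, -0.183, 0.983], [-1.0, 0.0, 0.0]]
ft_force: [0.8, 0.3, 0.2]
grip_width: 0.0407
[318.63063347 205.87671244]
[ 0.1002  0.0005 -0.0009] yaw -0.001 (-0.1deg) q6 -152.3
```

View pics/w10.png

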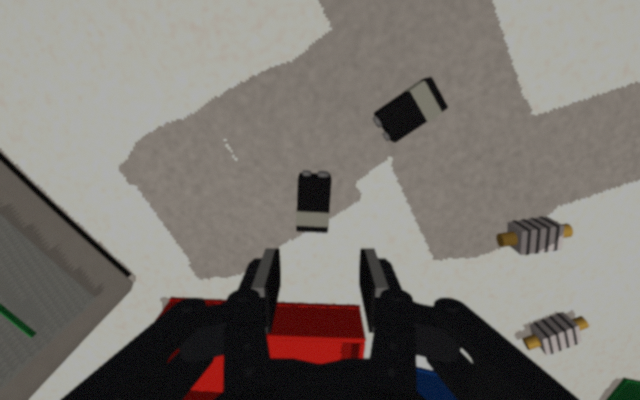

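```bash
python3 -m jog '[[-0.05,0.05,0.004,-0.004,0],[-0.05,0.08,0.004,-0.004,0],[-0.05,0.1,0.004,-0.004,0],[-0.05,0.1,0.004,-0.004,0],[-0.05,0.1,0.004,-0.004,0],[-1,0.1,0.004,-0.004,0],[-1,0.1,0.004,-0.004,0],[-1,0.1,0.004,-0.004,0],[-1,0.1,0.004,-0.004,0],[-1,0.1,0.004,-0.004,0],[-1,0.05,0.004,-0.004,0],[-1,-0.03,0.004,-0.004,0],[-1,-0.03,0.004,-0.004,0],[-1,-0.03,0.004,-0.004,0]]' 40;python3 -c "
from h import *
m,i=shot('wrist','w11.png')
go([.577,-.352,.15],98.8)"
```

```text
time_s: 27.45
position: [0.4101, -0.3407, 0.1532]
tool_rot: [[0.006, -0.983, -0.182], [-0.008, -0.182, 0.983], [-1.0, -0.004, -0.009]]
ft_force: [0.3, -0.2, -0.8]
grip_width: 0.0249
[ 0.0012 -0.1627 -0.0424] yaw 0.029 (1.6deg) q6 -152.9
```

View pics/w11.png

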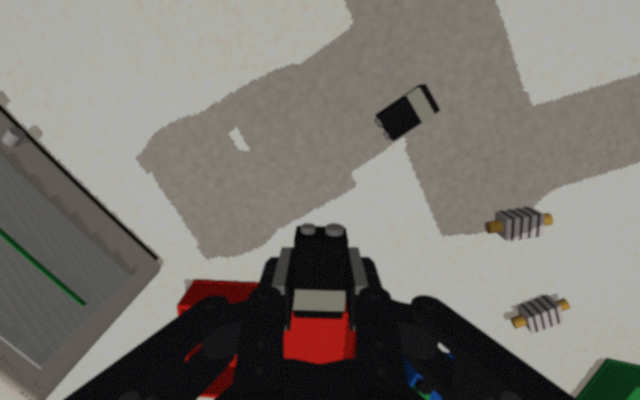

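```bash
python3 -c "
from h import *
go([.584,-.4,.15],98.8)"
```

```text
[ 0.0014 -0.1608 -0.0908] yaw 0.029 (1.6deg) q6 -152.9
```

```bash
python3 -m jog '[[-1,0.001,-0.161,-0.091,0.03],[-1,0.001,-0.161,-0.091,0.03],[-1,0.001,-0.161,-0.091,0.03],[-1,0.001,-0.161,-0.091,0.03],[-1,0.001,-0.161,-0.091,0.03],[-1,0.001,-0.161,-0.091,0.03],[-1,0.04,-0.161,-0.091,0.03],[-1,0.09,-0.161,-0.091,0.03],[-1,0.118,-0.161,-0.091,0.03],[-1,0.118,-0.161,-0.091,0.03],[-1,0.118,-0.161,-0.091,0.03]]'; python3 -m jog '[[-0.1,0,0,0,0],[-0.1,0,0,0,0],[-0.1,0,0,0,0],[-0.1,0,0,0,0],[-0.1,-0.05,0,0,0],[-0.1,-0.1,0,0,0],[-0.1,-0.13,0,0,0],[-0.1,-0.13,0,0,0]]';python3 -c "
from h import *
m,i=shot('wrist','w12.png');m,i=shot('top','t12.png');
crop(i,380,210,480,290,6,'t12c.png')
"
```

```text
time_s: 28.6
position: [0.5832, -0.3999, 0.0314]
tool_rot: [[0.0, -0.989, -0.151], [-0.0, -0.151, 0.989], [-1.0, -0.0, -0.0]]
ft_force: [-0.5, -0.5, 0.3]
grip_width: 0.0249
time_s: 29.4
position: [0.585, -0.4008, 0.1664]
tool_rot: [[0.007, -0.988, -0.152], [-0.007, -0.152, 0.988], [-1.0, -0.006, -0.008]]
ft_force: [0.4, -0.6, -0.0]
grip_width: 0.0389
```

View pics/w12.png

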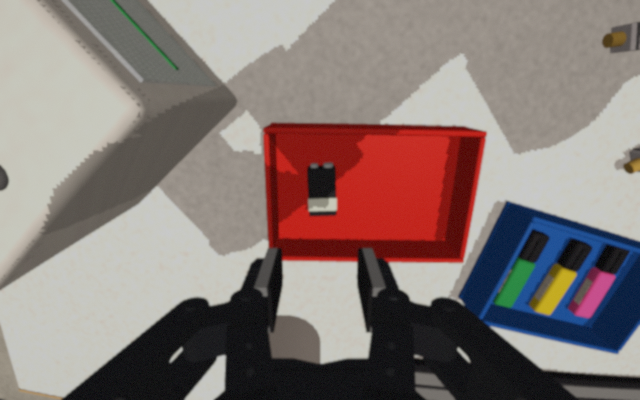

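View pics/t12.png

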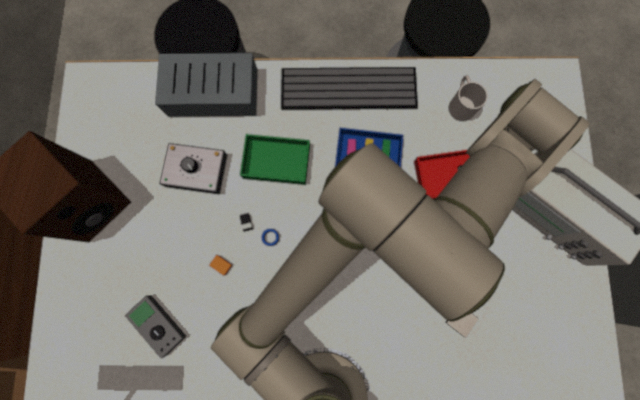

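```bash
python3 -c "
from h import *
m=env.camera_model('top')
a=unproj(m,422,272.8,.017);b=unproj(m,433.4,260.7,.017);c=(a+b)/2;print(a,b,c,np.hypot(*(b-a)[:2]))
ax=np.degrees(np.arctan2(*(b-a)[[1,0]]));print(ax)
go([c[0],c[1],.13],ax+90);print(env.observe()['q'].round(0))
"
```

```text
[ 0.31335745 -0.26373311  0.017     ] [ 0.34498034 -0.2959458   0.017     ] [ 0.32916889 -0.27983946  0.017     ] 0.045140506088496374
-45.5293677225753
[0.0305 0.2334 0.157 ] yaw 0.947 (54.3deg) q6 -142.7
[ -44.   41.   53.   -0.   86. -143.]
```

```bash
python3 -m jog '[[-0.05,0,0.233,0.157,0.947],[-0.05,0.035,0.233,0.157,0.947],[-0.05,0.035,0.233,0.157,0.947],[-0.05,0.035,0.233,0.157,0.947],[-0.05,0.035,0.233,0.157,0.947],[-0.05,0.035,0.233,0.157,0.947],[-0.05,0.035,0.233,0.157,0.947],[-0.05,0.035,0.233,0.157,0.947],[-0.05,0.035,0.233,0.157,0.947],[-0.05,0.035,0.233,0.157,0.947],[-0.05,0.035,0.233,0.157,0.947]]';python3 -c "
from h import *
m,i=shot('wrist','w13.png')
print(proj(m,[.329,-.28,.017]))
go([.329,-.28,.018],44.5)"
```

```text
time_s: 30.6
position: [0.3299, -0.2799, 0.1251]
tool_rot: [[-0.0, -0.701, 0.713], [0.0, 0.713, 0.701], [-1.0, 0.0, 0.0]]
ft_force: [-0.4, -0.4, 1.0]
grip_width: 0.0406
[319.62789318 202.36550312]
[ 0.1071  0.0005 -0.0007] yaw 0.000 (0.0deg) q6 -100.6
```

View pics/w13.png

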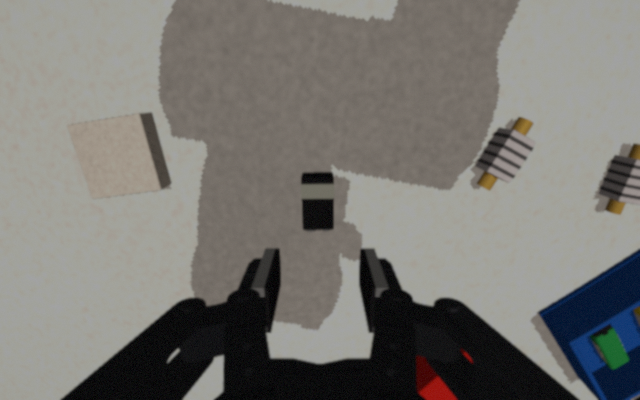

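```bash
python3 -m jog '[[-0.05,0.05,0.001,-0.002,0],[-0.05,0.08,0.001,-0.002,0],[-0.05,0.107,0.001,-0.002,0],[-0.05,0.107,0.001,-0.002,0],[-0.05,0.107,0.001,-0.002,0],[-1,0.107,0.001,-0.002,0],[-1,0.107,0.001,-0.002,0],[-1,0.107,0.001,-0.002,0],[-1,0.107,0.001,-0.002,0],[-1,0.107,0.001,-0.002,0],[-1,0.05,0.001,-0.002,0],[-1,-0.03,0.001,-0.002,0],[-1,-0.03,0.001,-0.002,0],[-1,-0.03,0.001,-0.002,0]]' 40;python3 -c "
from h import *
go([.577,-.35,.15],98.8)"
```

```text
time_s: 32.05
position: [0.3286, -0.282, 0.1603]
tool_rot: [[0.006, -0.701, 0.714], [-0.009, 0.713, 0.701], [-1.0, -0.011, -0.002]]
ft_force: [0.5, 0.4, -0.8]
grip_width: 0.0246
[ 0.0124 -0.2224  0.1296] yaw -0.948 (-54.3deg) q6 -100.9
```

```bash
python3 -m jog '[[-1,0.008,-0.222,0.13,-0.948],[-1,0.008,-0.222,0.13,-0.948],[-1,0.008,-0.222,0.13,-0.948],[-1,0.008,-0.222,0.13,-0.948],[-1,0.008,-0.222,0.13,-0.948],[-1,0.008,-0.222,0.13,-0.948],[-1,0.008,-0.222,0.13,-0.948],[-1,0.008,-0.222,0.13,-0.948],[-1,0.008,-0.222,0.13,-0.948],[-1,0.05,-0.222,0.13,-0.948],[-1,0.09,-0.222,0.13,-0.948],[-1,0.125,-0.222,0.13,-0.948],[-1,0.125,-0.222,0.13,-0.948],[-1,0.125,-0.222,0.13,-0.948]]'; python3 -m jog '[[-0.1,0,0,0,0],[-0.1,0,0,0,0],[-0.1,0,0,0,0],[-0.1,0,0,0,0],[-0.1,-0.05,0,0,0],[-0.1,-0.1,0,0,0],[-0.1,-0.13,0,0,0],[-0.1,-0.13,0,0,0]]';python3 -c "
from h import *
m,i=shot('wrist','w14.png')
t=env.camera_model('top')
a=unproj(t,366.8,241.3,.011);b=unproj(t,387,234,.011);c=(a+b)/2
ax=np.degrees(np.arctan2(*(b-a)[[1,0]]));print(c,ax)
go([c[0],c[1],.13],ax+90)
"
```

```text
time_s: 33.45
position: [0.5758, -0.3481, 0.0313]
tool_rot: [[0.0, -0.988, -0.152], [0.0, -0.152, 0.988], [-1.0, -0.0, 0.0]]
ft_force: [0.7, -0.3, 0.4]
grip_width: 0.0247
time_s: 34.25
position: [0.5771, -0.3489, 0.1661]
tool_rot: [[0.007, -0.988, -0.153], [-0.006, -0.153, 0.988], [-1.0, -0.006, -0.007]]
ft_force: [0.6, 0.2, -0.1]
grip_width: 0.0382
[ 0.40849037 -0.14727672  0.011     ] -70.74295682243944
[0.0317 0.1352 0.2244] yaw 1.388 (79.5deg) q6 -140.0
```

View pics/w14.png

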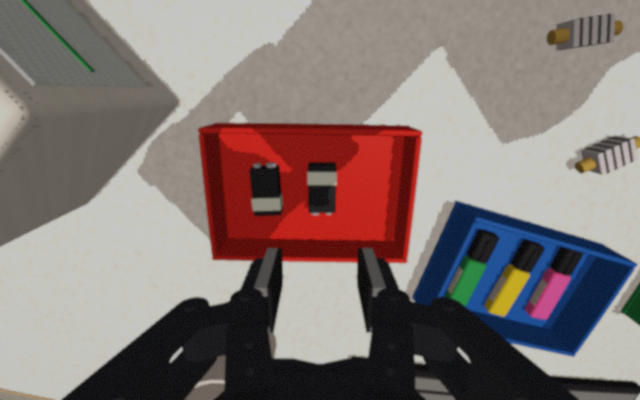

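```bash
python3 -m jog '[[-0.1,0,0.135,0.224,1.388],[-0.1,0.035,0.135,0.224,1.388],[-0.1,0.035,0.135,0.224,1.388],[-0.1,0.035,0.135,0.224,1.388],[-0.1,0.035,0.135,0.224,1.388],[-0.1,0.035,0.135,0.224,1.388],[-0.1,0.035,0.135,0.224,1.388],[-0.1,0.035,0.135,0.224,1.388],[-0.1,0.035,0.135,0.224,1.388],[-0.1,0.035,0.135,0.224,1.388],[-0.1,0.035,0.135,0.224,1.388],[-0.1,0.035,0.135,0.224,1.388],[-0.1,0.035,0.135,0.224,1.388]]';python3 -c "
from h import *
m,i=shot('wrist','w15.png')
print(proj(m,[.4085,-.1473,.022]))
go([.4085,-.1473,.018],19.3)"
```

```text
time_s: 35.6
position: [0.408, -0.147, 0.125]
tool_rot: [[-0.001, -0.331, 0.944], [0.001, 0.944, 0.331], [-1.0, 0.001, -0.0]]
ft_force: [0.5, 0.2, 0.1]
grip_width: 0.0382
[321.14749774 205.25981858]
[ 0.1071 -0.0004  0.0004] yaw -0.000 (-0.0deg) q6 -54.8
```

View pics/w15.png

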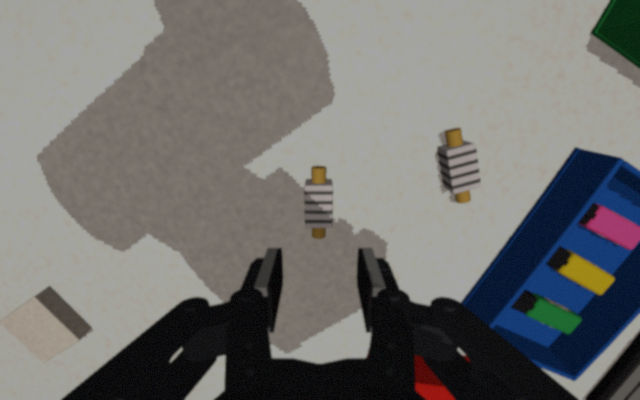

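```bash
python3 -m jog '[[-0.1,0.05,0.001,-0.001,0],[-0.1,0.08,0.001,-0.001,0],[-0.1,0.107,0.001,-0.001,0],[-0.1,0.107,0.001,-0.001,0],[-0.1,0.107,0.001,-0.001,0],[-1,0.107,0.001,-0.001,0],[-1,0.107,0.001,-0.001,0],[-1,0.107,0.001,-0.001,0],[-1,0.107,0.001,-0.001,0],[-1,0.107,0.001,-0.001,0],[-1,0.05,0.001,-0.001,0],[-1,-0.03,0.001,-0.001,0],[-1,-0.03,0.001,-0.001,0],[-1,-0.03,0.001,-0.001,0]]' 50;python3 -c "
from h import *
go([.628,.09,.15],84)"
```

```text
time_s: 37.05
position: [0.4085, -0.1475, 0.1604]
tool_rot: [[0.009, -0.33, 0.944], [-0.006, 0.944, 0.33], [-1.0, -0.009, 0.006]]
ft_force: [0.1, -0.1, -0.4]
grip_width: 0.0209
[0.0108 0.1519 0.2855] yaw -1.130 (-64.7deg) q6 -54.8
```

```bash
python3 -m jog '[[-1,0.006,0.15,0.284,-1.13],[-1,0.006,0.15,0.284,-1.13],[-1,0.006,0.15,0.284,-1.13],[-1,0.006,0.15,0.284,-1.13],[-1,0.006,0.15,0.284,-1.13],[-1,0.006,0.15,0.284,-1.13],[-1,0.006,0.15,0.284,-1.13],[-1,0.006,0.15,0.284,-1.13],[-1,0.006,0.15,0.284,-1.13],[-1,0.006,0.15,0.284,-1.13],[-1,0.05,0.15,0.284,-1.13],[-1,0.09,0.15,0.284,-1.13],[-1,0.123,0.15,0.284,-1.13],[-1,0.123,0.15,0.284,-1.13],[-1,0.123,0.15,0.284,-1.13]]'; python3 -m jog '[[-0.1,0,0,0,0],[-0.1,0,0,0,0],[-0.1,0,0,0,0],[-0.1,0,0,0,0],[-0.1,-0.05,0,0,0],[-0.1,-0.1,0,0,0],[-0.1,-0.13,0,0,0],[-0.1,-0.13,0,0,0]]';python3 -c "
from h import *
m,i=shot('wrist','w16.png')
t=env.camera_model('top')
a=unproj(t,343.8,208.8,.011);b=unproj(t,361.5,197.8,.011);c=(a+b)/2
ax=np.degrees(np.arctan2(*(b-a)[[1,0]]));print(c,ax)
go([c[0],c[1],.13],ax+90)
"
```

```text
time_s: 38.55
position: [0.6258, 0.0883, 0.0333]
tool_rot: [[0.001, -0.994, 0.106], [-0.0, 0.106, 0.994], [-1.0, -0.001, 0.0]]
ft_force: [0.4, -0.6, 0.5]
grip_width: 0.0206
time_s: 39.35
position: [0.6272, 0.0888, 0.1677]
tool_rot: [[0.01, -0.994, 0.104], [-0.0, 0.104, 0.995], [-1.0, -0.01, 0.001]]
ft_force: [-0.2, 0.7, 0.1]
grip_width: 0.0384
[ 0.50407897 -0.08314595  0.011     ] -58.379819251786074
[ 0.0341  0.1036 -0.1837] yaw 0.914 (52.4deg) q6 -86.6
```

View pics/w16.png

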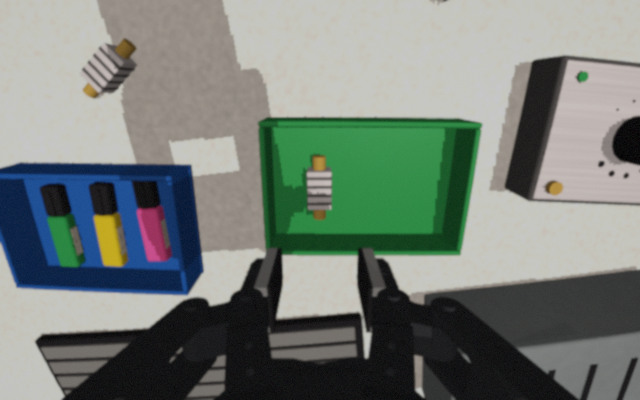

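```bash
python3 -m jog '[[-0.1,0,0.104,-0.184,0.914],[-0.1,0.037,0.104,-0.184,0.914],[-0.1,0.037,0.104,-0.184,0.914],[-0.1,0.037,0.104,-0.184,0.914],[-0.1,0.037,0.104,-0.184,0.914],[-0.1,0.037,0.104,-0.184,0.914],[-0.1,0.037,0.104,-0.184,0.914],[-0.1,0.037,0.104,-0.184,0.914],[-0.1,0.037,0.104,-0.184,0.914],[-0.1,0.037,0.104,-0.184,0.914]]';python3 -c "
from h import *
m,i=shot('wrist','w17.png')
print(proj(m,[.504,-.083,.022]))
go([.504,-.083,.018],31.6)"
```

```text
time_s: 40.4
position: [0.5029, -0.083, 0.1251]
tool_rot: [[-0.0, -0.527, 0.85], [0.0, 0.85, 0.527], [-1.0, 0.0, -0.0]]
ft_force: [0.5, -1.0, -0.1]
grip_width: 0.0385
[321.72080683 205.51585487]
[ 0.1072 -0.0005  0.0009] yaw 0.003 (0.1deg) q6 -54.4
```

View pics/w17.png

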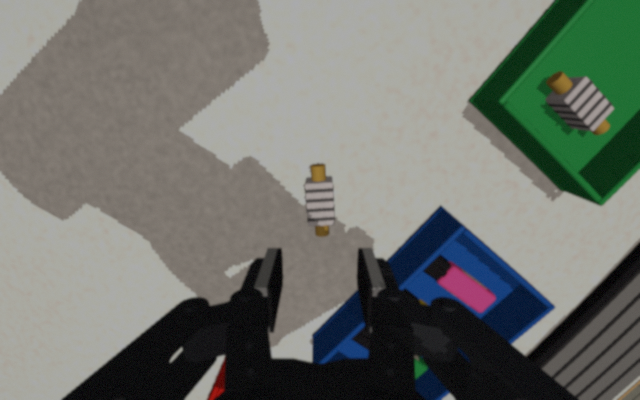

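```bash
python3 -m jog '[[-0.1,0.05,0.002,0,0],[-0.1,0.08,0.002,0,0],[-0.1,0.107,0.002,0,0],[-0.1,0.107,0.002,0,0],[-0.1,0.107,0.002,0,0],[-1,0.107,0.002,0,0],[-1,0.107,0.002,0,0],[-1,0.107,0.002,0,0],[-1,0.107,0.002,0,0],[-1,0.107,0.002,0,0],[-1,0.05,0.002,0,0],[-1,-0.03,0.002,0,0],[-1,-0.03,0.002,0,0],[-1,-0.03,0.002,0,0]]' 50;python3 -c "
from h import *
go([.635,.168,.15],84)"
```

```text
time_s: 41.85
position: [0.5037, -0.0823, 0.1609]
tool_rot: [[0.01, -0.525, 0.851], [-0.004, 0.851, 0.525], [-1.0, -0.009, 0.006]]
ft_force: [1.1, -0.5, -1.4]
grip_width: 0.0209
[0.0112 0.1443 0.243 ] yaw -0.914 (-52.4deg) q6 -54.2
```

```bash
python3 -m jog '[[-1,0.006,0.143,0.242,-0.914],[-1,0.006,0.143,0.242,-0.914],[-1,0.006,0.143,0.242,-0.914],[-1,0.006,0.143,0.242,-0.914],[-1,0.006,0.143,0.242,-0.914],[-1,0.006,0.143,0.242,-0.914],[-1,0.006,0.143,0.242,-0.914],[-1,0.006,0.143,0.242,-0.914],[-1,0.006,0.143,0.242,-0.914],[-1,0.05,0.143,0.242,-0.914],[-1,0.09,0.143,0.242,-0.914],[-1,0.123,0.143,0.242,-0.914],[-1,0.123,0.143,0.242,-0.914],[-1,0.123,0.143,0.242,-0.914]]'; python3 -m jog '[[-0.1,0,0,0,0],[-0.1,0,0,0,0],[-0.1,0,0,0,0],[-0.1,0,0,0,0],[-0.1,-0.05,0,0,0],[-0.1,-0.1,0,0,0],[-0.1,-0.13,0,0,0],[-0.1,-0.13,0,0,0]]';python3 -c "
from h import *
m,i=shot('wrist','w18.png')
m,i=shot('top','t18.png');crop(i,200,190,300,260,7,'t18c.png')
"
```

```text
time_s: 43.25
position: [0.6332, 0.1662, 0.0334]
tool_rot: [[0.001, -0.994, 0.106], [0.0, 0.106, 0.994], [-1.0, -0.001, 0.0]]
ft_force: [1.3, 0.7, 0.1]
grip_width: 0.0207
time_s: 44.05
position: [0.6346, 0.1672, 0.1679]
tool_rot: [[0.01, -0.994, 0.104], [0.001, 0.104, 0.995], [-1.0, -0.01, 0.002]]
ft_force: [-0.6, -0.6, 0.9]
grip_width: 0.0378
```

View pics/w18.png

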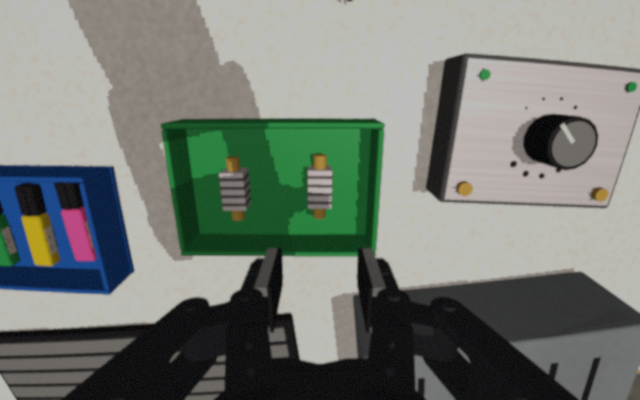

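View pics/t18.png

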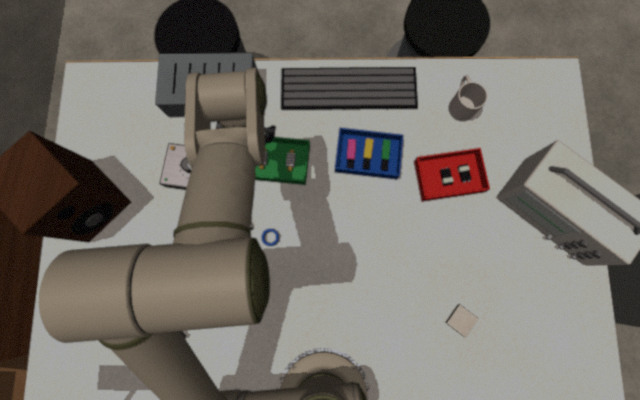

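View pics/t18c.png

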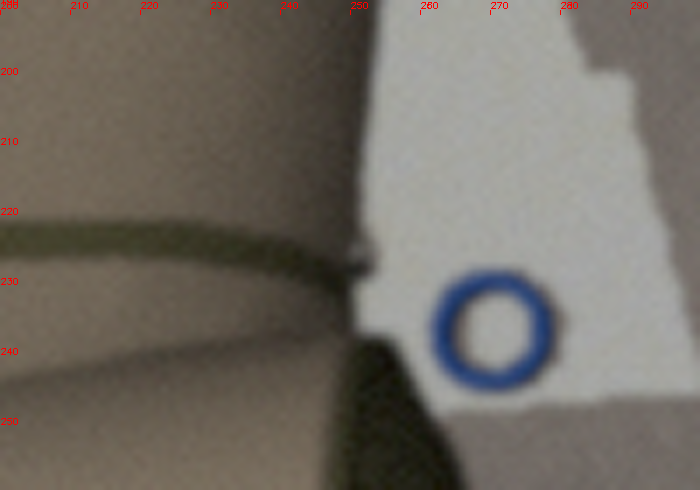

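```bash
python3 -c "
from h import *
t=env.camera_model('top')
a=unproj(t,244.4,214.4,.017);b=unproj(t,248.8,229.2,.017);c=(a+b)/2
ax=np.degrees(np.arctan2(*(b-a)[[1,0]]));print(a,b,c,ax)
go([c[0],c[1],.13],ax+90);print(unproj(t,270,237,.019))
"
```

```text
[0.47441166 0.2147456  0.017     ] [0.43356937 0.2014584  0.017     ] [0.45399051 0.208102   0.017     ] -161.97876812797816
[0.0325 0.1821 0.0222] yaw -0.419 (-24.0deg) q6 -79.6
[0.41172496 0.14293356 0.019     ]
```

```bash
python3 -m jog '[[-0.05,0,0.182,0.022,-0.419],[-0.05,0.035,0.182,0.022,-0.419],[-0.05,0.035,0.182,0.022,-0.419],[-0.05,0.035,0.182,0.022,-0.419],[-0.05,0.035,0.182,0.022,-0.419],[-0.05,0.035,0.182,0.022,-0.419],[-0.05,0.035,0.182,0.022,-0.419],[-0.05,0.035,0.182,0.022,-0.419],[-0.05,0.035,0.182,0.022,-0.419]]';python3 -c "
from h import *
m,i=shot('wrist','w19.png')
print(proj(m,[.454,.208,.017]))
go([.454,.208,.018],108)"
```

```text
time_s: 45.05
position: [0.4549, 0.2076, 0.1272]
tool_rot: [[0.0, -0.951, -0.308], [-0.0, -0.308, 0.951], [-1.0, -0.0, -0.0]]
ft_force: [0.0, -0.4, 0.3]
grip_width: 0.0407
[320.462782   201.94826521]
[0.1092 0.0006 0.0006] yaw -0.001 (-0.0deg) q6 -97.0
```

View pics/w19.png

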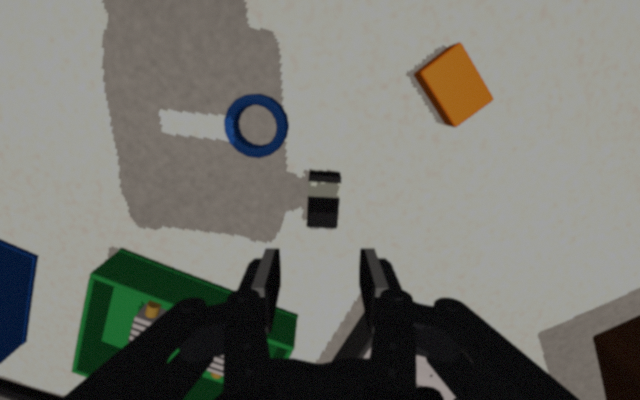

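```bash
python3 -m jog '[[-0.05,0.05,0.002,0.003,0],[-0.05,0.08,0.002,0.003,0],[-0.05,0.109,0.002,0.003,0],[-0.05,0.109,0.002,0.003,0],[-0.05,0.109,0.002,0.003,0],[-1,0.109,0.002,0.003,0],[-1,0.109,0.002,0.003,0],[-1,0.109,0.002,0.003,0],[-1,0.109,0.002,0.003,0],[-1,0.109,0.002,0.003,0],[-1,0.05,0.002,0.003,0],[-1,-0.03,0.002,0.003,0],[-1,-0.03,0.002,0.003,0],[-1,-0.03,0.002,0.003,0]]' 40;python3 -c "
from h import *
go([.569,-.3,.15],98.8)"
```

```text
time_s: 46.5
position: [0.4534, 0.2107, 0.1631]
tool_rot: [[0.011, -0.951, -0.309], [0.002, -0.309, 0.951], [-1.0, -0.011, -0.001]]
ft_force: [0.7, -0.4, -1.0]
grip_width: 0.0247
[ 0.0132  0.0481 -0.5214] yaw 0.161 (9.2deg) q6 -96.7
```

```bash
python3 -m jog '[[-1,0.006,0.048,-0.521,0.161],[-1,0.006,0.048,-0.521,0.161],[-1,0.006,0.048,-0.521,0.161],[-1,0.006,0.048,-0.521,0.161],[-1,0.006,0.048,-0.521,0.161],[-1,0.006,0.048,-0.521,0.161],[-1,0.006,0.048,-0.521,0.161],[-1,0.006,0.048,-0.521,0.161],[-1,0.006,0.048,-0.521,0.161],[-1,0.006,0.048,-0.521,0.161],[-1,0.006,0.048,-0.521,0.161],[-1,0.006,0.048,-0.521,0.161],[-1,0.006,0.048,-0.521,0.161],[-1,0.006,0.048,-0.521,0.161],[-1,0.006,0.048,-0.521,0.161]]';python3 -c "
from h import *
m,i=shot('wrist','w20.png')
go([.569,-.302,.032],98.8)"
```

```text
time_s: 48.0
position: [0.5668, -0.2989, 0.1517]
tool_rot: [[0.0, -0.988, -0.154], [0.0, -0.154, 0.988], [-1.0, -0.0, 0.0]]
ft_force: [-0.6, 0.9, -0.5]
grip_width: 0.0249
[ 0.1197 -0.0017 -0.0032] yaw 0.001 (0.1deg) q6 -137.2
```

View pics/w20.png

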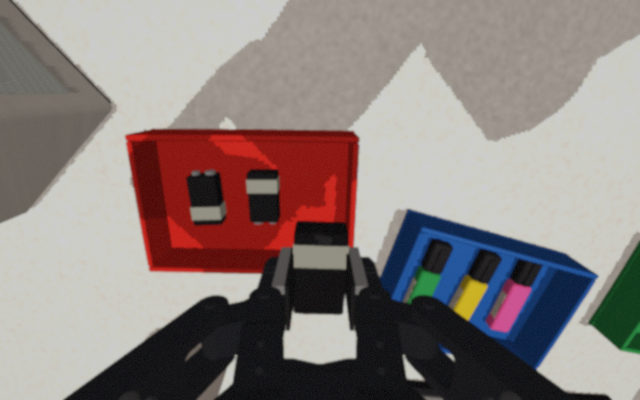

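```bash
python3 -m jog '[[-1,0.05,-0.002,-0.006,0],[-1,0.09,-0.002,-0.006,0],[-1,0.111,-0.002,-0.006,0],[-1,0.111,-0.002,-0.006,0],[-1,0.111,-0.002,-0.006,0]]'; python3 -m jog '[[-0.25,0,0,0,0],[-0.25,0,0,0,0],[-0.25,0,0,0,0],[-0.25,0,0,0,0],[-0.25,-0.05,0,0,0],[-0.25,-0.1,0,0,0],[-0.25,-0.13,0,0,0],[-0.25,-0.13,0,0,0]]';python3 -c "
from h import *
m,i=shot('wrist','w21.png')
go([.35,-.45,.25])"
```

```text
time_s: 48.55
position: [0.5701, -0.3057, 0.0414]
tool_rot: [[0.001, -0.988, -0.153], [-0.001, -0.153, 0.988], [-1.0, -0.001, -0.001]]
ft_force: [0.2, -0.7, 0.3]
grip_width: 0.0251
time_s: 49.35
position: [0.571, -0.3068, 0.1758]
tool_rot: [[0.008, -0.988, -0.153], [-0.006, -0.153, 0.988], [-1.0, -0.007, -0.007]]
ft_force: [0.3, -0.9, -0.1]
grip_width: 0.0323
[-0.0777  0.2392 -0.1088]
```

View pics/w21.png

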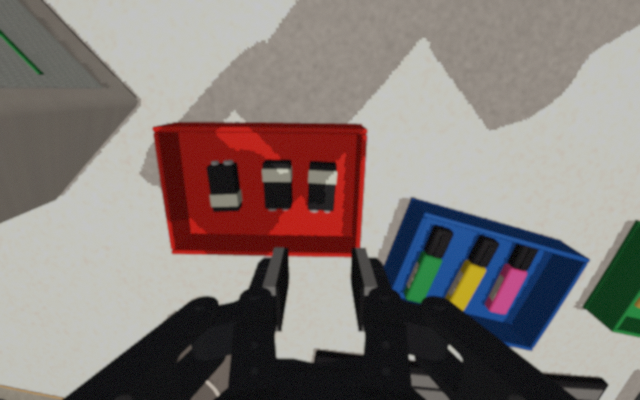

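All three batteries are inside the red bin, at about (224,186), (277,186) and (322,187). I'll back away for a final look.

```bash
python3 -m jog '[[0,-0.05,0,0,0],[0,-0.07,0.05,0,0],[0,-0.07,0.15,0,0],[0,-0.07,0.2,-0.08,0],[0,-0.07,0.24,-0.11,0],[0,-0.07,0.24,-0.11,0],[0,-0.07,0.24,-0.11,0],[0,-0.07,0.24,-0.11,0],[0,-0.07,0.24,-0.11,0],[0,-0.07,0.24,-0.11,0],[0,-0.07,0.24,-0.11,0],[0,-0.07,0.24,-0.11,0]]';python3 -c "
from h import *
m,i=shot('top','t22.png');crop(i,150,120,350,270,4,'t22c.png');shot('scene','s22.png')"
```

```text
time_s: 50.6
position: [0.3499, -0.4504, 0.2402]
tool_rot: [[-0.0, -0.988, -0.154], [0.0, -0.154, 0.988], [-1.0, 0.0, 0.0]]
ft_force: [-0.1, -0.0, 0.4]
grip_width: 0.0424
```

View pics/t22.png

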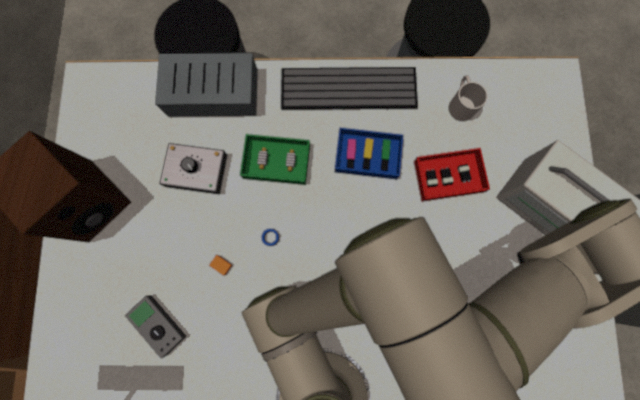

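View pics/s22.png

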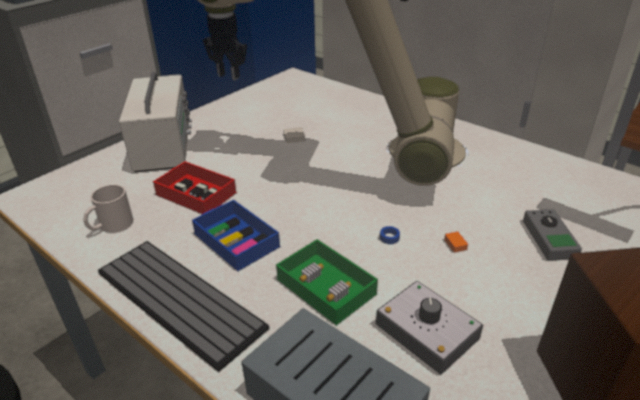

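View pics/t22c.png

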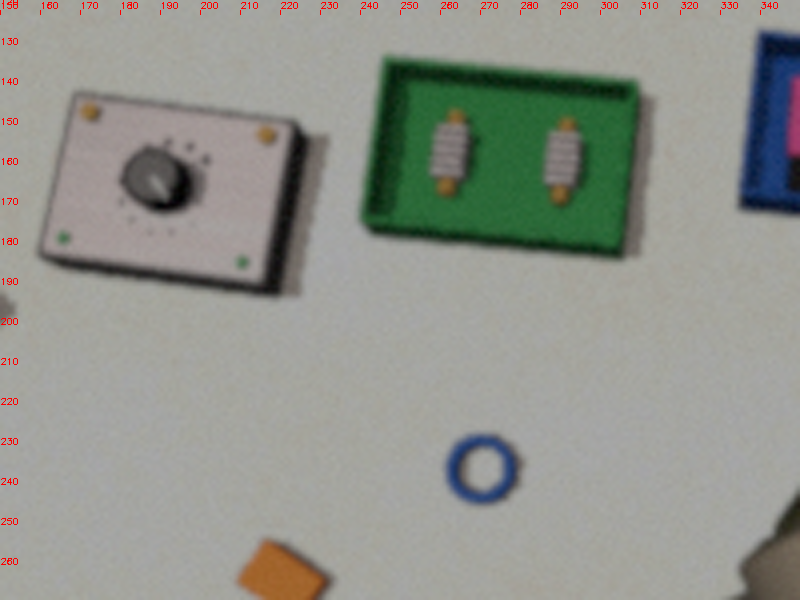

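The top and scene pictures show the bench cleared: 2 attenuators in the green bin, 3 highlighters in the blue bin and 3 batteries in the red bin. The tape at (270,237) and the orange case at (220,265) haven't moved, and the knob is still at its lowest setting.

```bash
python3 -c "
from rig import env
print(env.close_job())"
```

```text
the job is handed in; nothing more can be done
None
```

I turned the level knob about 216° anticlockwise to its stop, then sorted all eight items on the bench: 3 highlighters into the blue bin, 3 batteries into the red bin and 2 attenuators into the green bin. I handed the job in at about 51 s.

**Knob:** At the stop the wrist felt about 0.4 N m pushing back. In the close-up after release, the pointer lined up with the smallest dot.

**Bins and bench:** In the last pictures every item lies flat inside its own bin, and the tape and orange case are where they started. Nothing slipped or got knocked aside as far as I could see.

**Disagreement:** My first estimate of the blue bin's position, from the top camera, was about 6 mm off from the wrist camera's. I corrected for it during the first placement, and no check failed.

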